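# Fit the maintenance box in the printer

### The arm

A 6-joint arm with a two-finger parallel gripper is mounted at the origin on the work surface. World frame = base frame: x ahead of the robot, y to its left, z up, the work surface at z = 0. Lengths are in m, angles in rad, forces in N, time in s.
With the tool pointing down it reaches from about 0.25 to 0.775 m from the base axis. Payload 4 kg.
Tool frame: the origin (TCP) lies at the very end of the fingers, on their centre line; the grasp point (between the pads) lies 19 mm behind it; y points along the fingers, x is the direction in which the jaws open and shut, and the axes are right-handed (so a half turn about y gives the same grasp; the last joint's range is limited). The gripper opens to 94 mm and grips with 3 to 60 N. Pads are 16 mm wide; open, the fingers measure 119 mm over their backs; the gripper's body (75 mm by 177 mm) begins 78 mm behind the grasp point.
Start: joints at [1.007, 0.087, 1.371, -0, 1.684, -0.103], TCP at [0.245, 0.493, 0.206] pointing down, gripper open.
Joint ranges: [-3.1, 3.1], [-0.76, 2.03], [0.27, 2.55], [-1.08, 4.22], [0.17, 2.65], [-2.57, 2.57]. Speed limits (rad/s): [2.79, 2.79, 3.14, 3.14, 3.14, 3.14].

### API

Orientations are given as [roll, pitch, yaw] about the fixed x, y, z axes, in that order (R = Rz(yaw) Ry(pitch) Rx(roll)).
In Python, from bench import robot, snapshot, workorder gives the robot as it stands.
- The arm moves only by the tool play_rows, never from a script. Its argument "steps" is a list of rows, each an object of numbers: "x", "y", "z": the shift along the world's x, y, z in m; "rx", "ry", "rz": the turn, a rotation vector about the world's x, y, z in rad; "hand": the finger opening in m, from 0 to 0.094. A call has 1 to 8 rows; each row shifts and turns the commanded pose from where the row before left it; what a row does not reach is not made up. A row lasts 1/8 s, in which the tool goes at most 62.5 mm and 10.7 degrees, less where a joint would pass 70% of its speed; a pose out of reach is approached as far as the arm can. A call is refused whole if a number of a shift passes 0.0625 or a number of a turn 0.188, either way. A call with a gripper value outside its range is refused whole. The fingers move at their own pace and stop on an object; the grip force is fixed at half the most. Time passes only in rows, so rows that do not move let the fingers close. It gives the time, the measured TCP pose, the force and the opening at its end, in the units of the state.
- robot.get_obs(): the state, without advancing time (a new reading comes with each control period).
- snapshot(name): name is "side" or "top" or "wrist"; returns a dict with "color" (420x560x3 uint8, red, green, blue), "range_z" (420x560 float32, m along the optical axis (not along the pixel's ray), 0 where there is no reading), "fov_y" (degrees; the focal length in pixels is half the picture's height over the tangent of half this angle, whatever the lens; pixels are square), "cx", "cy" (the principal point, pixels), "T" (4x4, takes a point from camera to world coordinates). Camera axes: x right, y down, z forward; pixel columns grow to the right and rows downward; lengths in m; the calibration is good to about 2 mm. A picture is of the moment at which its call begins.
- workorder.close_job(): hands the job in, once; it reports no verdict.
The state is a dict: "time": time; "joint_positions": joint angles; "qvel": joint speeds; "joint_torque": joint torques, N m; "tool_pos": TCP position; "ee_rot": TCP orientation; "wrist_force": force on the tool from outside, world axes, zero at the start; "wrist_torque": the same for the moment, N m; "width": finger opening in m.
Only numpy, scipy, OpenCV 4.12 (cv2) and the standard library are available. Lean on these libraries where they do the work, as an engineer would, in place of code of your own. Each camera call takes 0.05 s, during which the arm holds its last target.

### The job

The black printer on the repair desk needs its maintenance box, the long flat grey box lying on the desk, fitted. Swing the printer's front door wide open by its bar handle, to about square with the front or further, then slide the box lengthways along the desk under the printer's hood and between the two guide rails until it is fully home against its stop, without pressing on the hood. Leave the door wide open and do not disturb the other things on the desk.

Things in the scene. Friction and masses are not known exactly. Their poses are not given: they have to be found in the camera images.
- printer: Black desktop printer, fixed, 300 mm deep, 300 wide, front part 158 tall; from 110 mm behind the front 200 tall. Origin: on the desk, middle of the bay's mouth, in the plane of the front. x points into the bay (the way the box slides), y to its left as one looks in, z up. The bay (y -104 to +104 mm) has no floor or sill: the box slides on the desk. The door closes its front.
- hood: The printer's upper block over the bay, fixed, 208 mm wide: the overhang. It begins 30 mm behind the front (x = 30 mm in the printer's frame; the gap before it is open above); underside 50 mm above the desk, top 158 mm. Same origin and axes as the printer. More than a light touch on it is a fault.
- door (a joint): Angle of the printer's front door in rad: 0 closed, grows as it swings out towards the desk (counter-clockwise seen from above), 1.57 square to the front, stop at 1.9. It may start a little ajar. It stays where it is left (friction about 0.12 N m). Panel 198 mm wide, 14 mm thick, from 12 to 155 mm above the desk.
- door_handle (a point): Middle of the handle: level round aluminium bar, 12 mm thick, 90 long, 125 mm above the desk (30 below the door's top), axis 42 mm out from the door's outer face. Posts 8 mm thick stand 41 mm either side of its middle; the opening behind the bar (36 x 74 mm) is free from above. Axes turn with the door: x square through it from outside to inside, y along the bar away from the hinge, z up.
- door_hinge (a point): Point on the door's upright hinge axis, 125 mm above the desk, in the door's outer face, at x = -14, y = -100 mm in the printer's frame. The handle's middle is 145 mm from it along the door and 42 mm out. Axes turn with the door, as the handle's.
- slot_stop (a point): Middle of the flat end stop at the inner end of the slot, at x = 175 mm, y = 0 of the printer's frame, 18 mm above the desk, same axes as the printer. Two guide rails 30 mm tall lead to it along x, 78 mm apart, from x = 40 mm on; from x about 0 to 40 mm they flare (about 115 mm apart at the mouth). When home the box's nose touches the stop and its rear end lies 15 mm inside the front.
- box_center (a point): Centre of the maintenance box (half-way up, 18 mm above its underside): plain grey plastic, 160 mm long (its x axis) by 62 mm wide (y) by 36 mm tall (z), about 0.35 kg, with a ribbed grille on top. Both ends are alike: either may go in first. Loose, flat on the desk.
- carton: Bystander: upright cardboard carton 80 x 58 x 70 mm tall, origin under its centre. Leave alone.
- bottle: Bystander: white bottle, 56 mm diameter, 120 mm tall, origin under its centre. Leave alone.
- tape: Bystander: roll of tape lying flat, 90 mm diameter, 24 mm tall, origin under its centre. Leave alone. All else on the desk (mug, jar, loudspeaker, laptop, screwdriver, bin, rack and so on, up to 220 mm tall) stands fast, outside the area between the printer and these loose things.
There are look-alikes about, which are no part of the job. Leave any pink or red look-alike of the part that bears box_center alone.

How it is judged:
By the outcome, as a careful person would: the job done as asked, in the order asked, and still so for the second after the job is handed in, with the robot touching nothing.
It also fails if it takes over 72 s, if anything falls off the work surface, if the arm or the gripper's body presses on something with over 40 N, if the wrist force passes 120 N, or if a joint passes its speed limit or range.

## Working session

There is one attempt and no reset: what is moved stays moved. The work goes in short steps, Python scripts to look and compute and a tool call to move; the robot and the scene stay as the last step left them, time stands still between calls to the robot, and variables do not carry over. Pictures are saved under pics/ and viewed, and the job is handed in when it is done.

Besides the shell and the picture viewer there is one more tool, called after ">>>" as name([rows], argument=value, ...), one row to a line, values as JSON. play_rows: Moves the arm, as the interface text tells. Its arguments: {"type":"object","properties":{"steps":{"type":"array"}},"required":["steps"]}

```bash
mkdir -p pics; ls
cat > h.py <<'E'
import numpy as np,cv2
from bench import robot,snapshot,workorder
def save(n,f):
    s=snapshot(n); cv2.imwrite('pics/'+f+'.png',cv2.cvtColor(s['color'],cv2.COLOR_RGB2BGR)); np.savez('pics/'+f+'.npz',**s); return s
def load(f): return dict(np.load('pics/'+f+'.npz'))
def foc(s): return s['color'].shape[0]/2/np.tan(np.radians(float(s['fov_y']))/2)
def cloud(s):
    f=foc(s); z=s['range_z']; v,u=np.indices(z.shape)
    p=np.stack([(u-s['cx'])/f*z,(v-s['cy'])/f*z,z],-1)
    return p@s['T'][:3,:3].T+s['T'][:3,3]
def ray(s,u,v,h):
    f=foc(s); d=s['T'][:3,:3]@np.array([(u-s['cx'])/f,(v-s['cy'])/f,1]); o=s['T'][:3,3]
    return o+d*(h-o[2])/d[2]
def obs():
    o=robot.get_obs()
    for k in o: print(k,np.round(o[k],4))
E
python3 - <<'E'
from h import *
for n in ['side','top','wrist']: 
    s=save(n,n+'0'); print(n,s['fov_y'],s['cx'],s['cy'],s['T'].round(3).tolist())
obs()
E
```

```text
pics
side 44.96587676603237 283.2692167786009 201.18021627263286 [[0.933, -0.218, 0.287, 0.075], [-0.36, -0.537, 0.763, -1.221], [-0.012, -0.815, -0.579, 0.924], [0.0, 0.0, 0.0, 1.0]]
top 42.980673376257194 281.6536507160523 201.02818443453668 [[0.026, -0.98, 0.199, 0.184], [-1.0, -0.023, 0.016, -0.149], [-0.011, -0.199, -0.98, 1.573], [0.0, 0.0, 0.0, 1.0]]
wrist 64.25142926136812 285.4958574355469 206.16655744582764 [[0.445, 0.87, 0.213, 0.181], [0.896, -0.431, -0.109, 0.522], [-0.003, 0.239, -0.971, 0.384], [0.0, 0.0, 0.0, 1.0]]
time 0.15
joint_positions [ 1.0069  0.0878  1.3719  0.      1.6836 -0.1031]
qvel [ 0.0001 -0.0014 -0.0051 -0.0022 -0.0009  0.0003]
joint_torque [ 1.10000e-03 -3.40640e+01 -3.02795e+01  7.18000e-02  3.05000e-02
 -1.00000e-04]
tool_pos [0.2443 0.4923 0.2046]
ee_rot [-1.5706  0.0017  1.11  ]
wrist_force [-0.5529 -0.1685  0.4329]
wrist_torque [ 0.0093 -0.0065 -0.0156]
width 0.0939
```

View pics/side0.png

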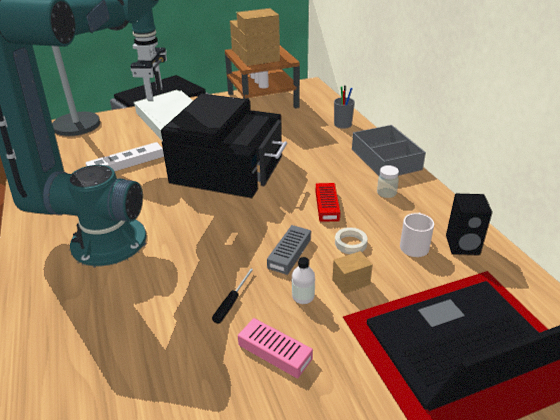

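View pics/top0.png

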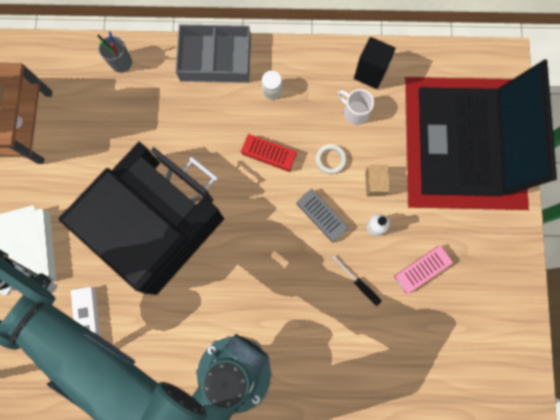

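View pics/wrist0.png

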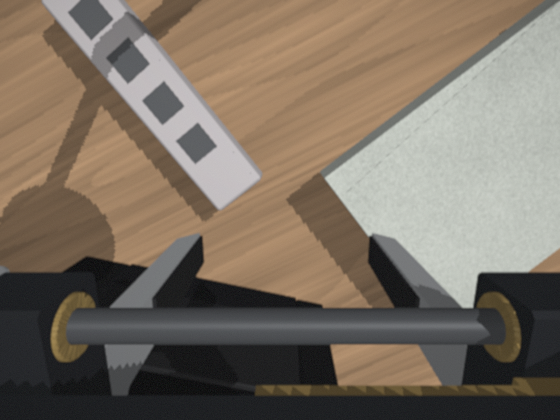

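Candidates for the box, in the top view: grey (322,215), red (269,152), pink (424,269), and the pale power strip (85,318). The grey one matches the description. I'll check it and the printer in close crops.

Run:
```python
from h import *
a=cv2.imread('pics/top0.png'); 
c1=cv2.resize(a[120:300,50:230],(600,600),interpolation=cv2.INTER_CUBIC)
c2=cv2.resize(a[180:250,285:355],(200,200)); cv2.imwrite('pics/c1.png',np.hstack([c1,np.vstack([c2,np.zeros((400,200,3),np.uint8)])]))
s=load('top0'); P=cloud(s)
m=(P[...,2]>.027)&(P[...,2]<.045); sub=np.zeros_like(m); sub[180:250,285:355]=1
m&=sub>0; q=P[m]; r=cv2.minAreaRect((q[:,:2]*1000).astype(np.float32)); print('box',len(q),np.median(q[:,2]),r)
for n,lo,hi in [('carton',.06,.08)]:
    sub[:]=0; sub[155:205,355:400]=1; q=P[(P[...,2]>.055)&sub]; print(n,q[:,2].max(),cv2.minAreaRect((q[:,:2]*1000).astype(np.float32)))
sub[:]=0; sub[140:180,310:355]=1; q=P[(P[...,2]>.018)&sub]; print('tape',cv2.minEnclosingCircle((q[:,:2]*1000).astype(np.float32)))
sub[:]=0; sub[205:245,355:400]=1; q=P[(P[...,2]>.03)&sub]; print('bottle',cv2.minEnclosingCircle((q[:,:2]*1000).astype(np.float32)))
sub[:]=0; sub[120:310,50:230]=1; 
q=P[(P[...,2]>.185)&(P[...,2]<.215)&sub]; r=cv2.minAreaRect((q[:,:2]*1000).astype(np.float32)); print('top200',np.median(q[:,2]),r,cv2.boxPoints(r).tolist())
q=P[(P[...,2]>.148)&(P[...,2]<.17)&sub]; r=cv2.minAreaRect((q[:,:2]*1000).astype(np.float32)); print('158',np.median(q[:,2]),r,cv2.boxPoints(r).tolist())
h=np.where(sub,P[...,2],0); hh=cv2.resize((h[120:300,50:230]*1200).clip(0,255).astype(np.uint8),(600,600),interpolation=cv2.INTER_NEAREST)
cv2.imwrite('pics/h1.png',cv2.applyColorMap(hh,cv2.COLORMAP_JET))
```

```text
box 1137 0.03554798610978449 ((457.78424072265625, -240.79281616210938), (160.13052368164062, 64.05664825439453), 44.4825553894043)
carton 1.5733518129373862 ((383.48651123046875, -305.80926513671875), (87.46214294433594, 500.75177001953125), 61.67002487182617)
tape ((430.0113525390625, -212.80149841308594), 254.42027282714844)
bottle ((316.3061218261719, -285.1876525878906), 190.336181640625)
top200 0.20289935805872106 ((328.9016418457031, 333.4458312988281), (297.03936767578125, 323.10107421875), 50.89036560058594) [[109.86091613769531, 320.1104736328125], [360.56805419921875, 116.29632568359375], [547.9423828125, 346.78118896484375], [297.2352294921875, 550.5953369140625]]
158 0.15733091133274235 ((431.1353759765625, 249.8979034423828), (302.9743957519531, 317.03094482421875), 50.608375549316406) [[212.49398803710938, 233.42129516601562], [457.5038757324219, 32.2279052734375], [649.7767333984375, 266.37451171875], [404.7668762207031, 467.5679016113281]]
```

View pics/c1.png

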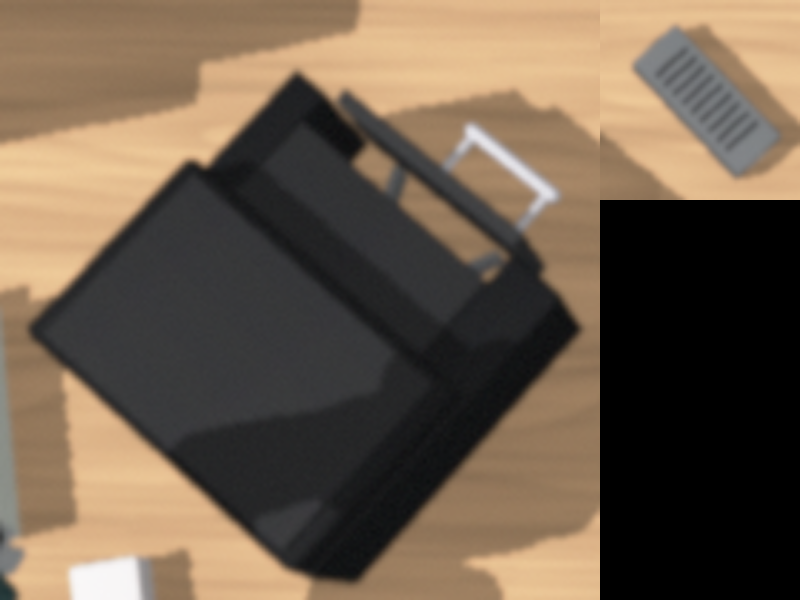

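View pics/h1.png

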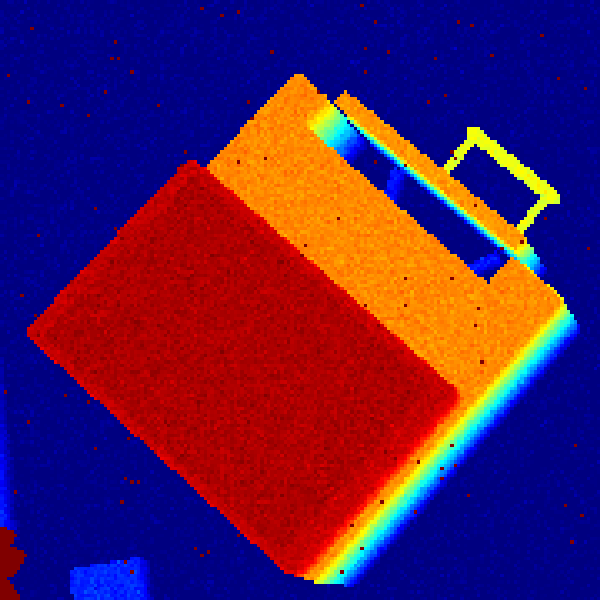

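The crop confirms the plain grey ribbed box at (322,215). The printer faces the upper right, and its door is slightly ajar with the handle at about (205,168). Next I'll get accurate poses.

Run:
```python
from h import *
s=load('top0'); s['range_z']=cv2.medianBlur(s['range_z'],3); P=cloud(s); Z=P[...,2]
def rect(n,b,lo,hi):
    sub=np.zeros(Z.shape,bool); sub[b[0]:b[1],b[2]:b[3]]=1
    m=((Z>lo)&(Z<hi)&sub).astype(np.uint8); k,l,st,_=cv2.connectedComponentsWithStats(m); i=1+st[1:,4].argmax()
    q=P[l==i]; r=cv2.minAreaRect((q[:,:2]*1000).astype(np.float32)); print(n,len(q),np.median(q[:,2]).round(4),np.round(r[0]),np.round(r[1]),r[2],np.round(cv2.boxPoints(r)).tolist()); return q
rect('box',(180,250,285,355),.027,.045)
rect('carton',(155,205,355,400),.05,.09)
rect('tape',(140,180,310,355),.015,.035)
rect('bottle',(205,245,355,400),.03,.14)
rect('red',(130,180,235,305),.027,.045)
rect('jar',(65,105,255,290),.03,.2)
rect('sd',(250,310,325,390),.008,.05)
rect('tower',(120,310,50,230),.19,.215)
q=rect('front158',(120,310,50,230),.15,.17)
rect('handle',(150,190,185,220),.110,.14)
np.save('pics/q.npy',q)
# door panel edge points: dump pixel clusters at z>.145 by connected comp
sub=np.zeros(Z.shape,bool); sub[120:310,50:230]=1
m=((Z>.148)&(Z<.165)&sub).astype(np.uint8); k,l,st,_=cv2.connectedComponentsWithStats(m); print(st.tolist())
a=s['color']; 
sub=np.zeros(Z.shape,bool); sub[150:195,180:222]=1
m=(a.min(2)>150)&sub&(a.max(2).astype(int)-a.min(2)<40); v,u=np.nonzero(m); 
w=np.array([ray(s,x,y,.125)[:2] for x,y in zip(u,v)])*1000; r=cv2.minAreaRect(w.astype(np.float32)); print('bar colour',len(w),r,np.round(cv2.boxPoints(r)).tolist())
```

```text
box 1155 0.0356 [ 458. -241.] [160.  64.] 44.26335906982422 [[379.0, -274.0], [423.0, -320.0], [538.0, -208.0], [493.0, -162.0]]
carton 587 0.0694 [ 563. -403.] [82. 59.] 2.397789716720581 [[521.0, -375.0], [524.0, -434.0], [606.0, -431.0], [603.0, -371.0]]
tape 365 0.0225 [ 631. -266.] [88. 87.] 45.85371398925781 [[569.0, -267.0], [632.0, -328.0], [693.0, -265.0], [631.0, -204.0]]
bottle 360 0.0831 [ 430. -402.] [54. 55.] 47.00779342651367 [[391.0, -403.0], [431.0, -441.0], [468.0, -401.0], [428.0, -363.0]]
red 1083 0.0357 [647. -78.] [161.  64.] 70.12836456298828 [[589.0, -143.0], [650.0, -165.0], [704.0, -13.0], [644.0, 8.0]]
jar 426 0.083 [852. -83.] [59. 59.] 3.1942312717437744 [[821.0, -55.0], [824.0, -114.0], [884.0, -111.0], [880.0, -52.0]]
sd 364 0.0214 [ 272. -342.] [189.  24.] 45.19343185424805 [[197.0, -400.0], [214.0, -418.0], [347.0, -284.0], [330.0, -267.0]]
tower 8046 0.2033 [381. 292.] [296. 190.] 50.8785285949707 [[214.0, 237.0], [361.0, 117.0], [548.0, 347.0], [400.0, 467.0]]
front158 3735 0.1576 [423. 256.] [301. 299.] 50.81755828857422 [[212.0, 234.0], [444.0, 45.0], [634.0, 279.0], [402.0, 468.0]]
handle 212 0.1284 [553. 107.] [94. 45.] 49.12128448486328 [[505.0, 86.0], [539.0, 56.0], [600.0, 128.0], [567.0, 157.0]]
[[0, 0, 560, 420, 231120], [112, 142, 106, 152, 3722], [151, 148, 56, 46, 358]]
bar colour 198 ((559.8355712890625, 104.82350158691406), (99.28221893310547, 29.821815490722656), 52.042633056640625) [[518.0, 75.0], [541.0, 57.0], [602.0, 135.0], [579.0, 153.0]]
```

```bash
cat >> h.py <<'E'
YAW=np.radians(140.8); O=np.array([539.,162.])
R2=lambda a: np.array([[np.cos(a),-np.sin(a)],[np.sin(a),np.cos(a)]])
def w2p(p): return (np.asarray(p)-O)@R2(YAW)
def p2w(p): return np.asarray(p)@R2(YAW).T+O
E
python3 - <<'E'
from h import *
s=load('top0'); s['range_z']=cv2.medianBlur(s['range_z'],3); P=cloud(s); Z=P[...,2]
sub=np.zeros(Z.shape,bool); sub[120:310,50:230]=1
m=((Z>.148)&(Z<.165)&sub).astype(np.uint8); k,l,st,_=cv2.connectedComponentsWithStats(m)
f=w2p(P[l==1][:,:2]*1000); print('front pct x',np.percentile(f[:,0],[.5,1,99,99.5]),'y',np.percentile(f[:,1],[.5,99.5]))
# front edge: min x per y bins
for y0 in range(-145,146,20):
    g=f[abs(f[:,1]-y0)<8]; print(y0,np.round([g[:,0].min(),g[:,0].max()],0),end=' ')
print()
d=w2p(P[l==2][:,:2]*1000)
for y0 in range(-100,101,20):
    g=d[abs(d[:,1]-y0)<8]
    if len(g): print(y0,np.round([g[:,0].min(),g[:,0].max()],1))
print('door y',d[:,1].min(),d[:,1].max())
g=d[:,0]<1e9; c=np.polyfit(d[:,1],d[:,0],1); print('slope',c)
sub=np.zeros(Z.shape,bool); sub[150:195,185:222]=1
h=w2p(P[(Z>.115)&(Z<.14)&sub][:,:2]*1000); 
print('handle y',h[:,1].min(),h[:,1].max())
for y0 in range(-20,120,10):
    g=h[abs(h[:,1]-y0)<5]
    if len(g): print(y0,len(g),np.round([g[:,0].min(),g[:,0].max()],1))
b=np.array([[458,-241]]); print('box in printer',w2p(b), 44.26-140.8)
E
```

```text
front pct x [  1.88177037   3.39712014 262.81389587 280.44521855] y [-148.25576525  149.98333832]
-145 [  0. 109.] -125 [  1. 110.] -105 [ 30. 110.] -85 [ 30. 109.] -65 [ 31. 110.] -45 [ 30. 109.] -25 [ 30. 110.] -5 [ 30. 110.] 15 [ 30. 109.] 35 [ 30. 109.] 55 [ 30. 110.] 75 [ 31. 109.] 95 [  0. 110.] 115 [ -0. 110.] 135 [  0. 111.] 
-100 [-14.   -0.5]
-80 [-14.8  -1.2]
-60 [-15.7  -1.7]
-40 [-15.9  -2. ]
-20 [-16.7  -2.9]
0 [-17.1  -3.6]
20 [-17.7  -3.9]
40 [-17.8  -4.3]
60 [-18.7  -4.8]
80 [-19.3  -5.4]
door y -107.59835736412597 90.9252831738161
slope [-0.02825891 -9.9395078 ]
handle y -12.596547032101752 90.45077448314012
-10 31 [-64.7 -28.4]
0 27 [-64.  -24.3]
10 14 [-65.5 -55.1]
20 15 [-64.4 -54.2]
30 19 [-65.7  -3.7]
40 14 [-64.9  -4.7]
50 19 [-66.3  -4.4]
60 15 [-67.  -54.9]
70 34 [-66.5  -4.8]
80 35 [-65.8  -5.7]
90 9 [-18.9  -7.3]
box in printer [[-191.93730539  363.49700246]] -96.54000000000002
```

```bash
cat >> h.py <<'E'
def hook(th,s=127,off=30):
    u=R2(th)@np.array([0,1.]); n=R2(th)@np.array([-1.,0])
    return p2w(np.array([-14,-100])+s*u+off*n)
E
python3 - <<'E'
from h import *
print('entry',hook(.028,127,18),'yaw',np.degrees(.028)+50.8)
prev=None
for d in [1.6]+list(range(10,111,10)):
    p=hook(np.radians(d)); print(d,p.round(1),np.linalg.norm(p).round(1), None if prev is None else (p-prev).round(1)); prev=p
E
```

```text
entry [549.83327139 119.03791619] yaw 52.4042818263663
1.6 [559.3 111.7] 570.4 None
10 [577.3 105.1] 586.8 [17.9 -6.6]
20 [599.6 100.8] 608.0 [22.3 -4.3]
30 [622.4 100.5] 630.4 [22.7 -0.4]
40 [644.8 104.1] 653.2 [22.5  3.6]
50 [666.3 111.5] 675.6 [21.5  7.4]
60 [686.2 122.6] 697.1 [19.9 11.1]
70 [703.9 136.9] 717.0 [17.7 14.3]
80 [718.7 154.1] 735.1 [14.9 17.2]
90 [730.4 173.6] 750.8 [11.7 19.5]
100 [738.5 194.9] 763.8 [ 8.1 21.2]
110 [742.9 217.2] 774.0 [ 4.3 22.3]
```

>>> play_rows([
  {"z": 0.06, "hand": 0},
  {"x": 0.05, "y": -0.06, "z": 0.01, "hand": 0},
  {"x": 0.05, "y": -0.06, "rz": -0.1, "hand": 0},
  {"x": 0.05, "y": -0.06, "rz": -0.1, "hand": 0},
  {"x": 0.05, "y": -0.06, "hand": 0},
  {"x": 0.05, "y": -0.06, "hand": 0},
])

```text
schema error: expected keys x, y, z, rx, ry, rz, hand
```

>>> play_rows([
  {"x": 0, "y": 0, "z": 0.06, "rx": 0, "ry": 0, "rz": 0, "hand": 0},
  {"x": 0.05, "y": -0.06, "z": 0.01, "rx": 0, "ry": 0, "rz": 0, "hand": 0},
  {"x": 0.05, "y": -0.06, "z": 0, "rx": 0, "ry": 0, "rz": -0.1, "hand": 0},
  {"x": 0.05, "y": -0.06, "z": 0, "rx": 0, "ry": 0, "rz": -0.1, "hand": 0},
  {"x": 0.05, "y": -0.06, "z": 0, "rx": 0, "ry": 0, "rz": 0, "hand": 0},
  {"x": 0.05, "y": -0.06, "z": 0, "rx": 0, "ry": 0, "rz": 0, "hand": 0},
])

```text
time: 0.9
tool_pos: [0.4452, 0.2513, 0.2732]
ee_rot: [-1.571, -0.0, 0.91]
wrist_force: [-0.2, 0.2, 0.3]
width: 0.0376
```

>>> play_rows([
  {"x": 0.055, "y": -0.06, "z": 0, "rx": 0, "ry": 0, "rz": 0, "hand": 0},
  {"x": 0, "y": -0.013, "z": 0, "rx": 0, "ry": 0, "rz": 0, "hand": 0},
  {"x": 0, "y": 0, "z": 0, "rx": 0, "ry": 0, "rz": 0, "hand": 0},
  {"x": 0, "y": 0, "z": 0, "rx": 0, "ry": 0, "rz": 0, "hand": 0},
])

```text
time: 1.4
tool_pos: [0.4857, 0.1951, 0.2737]
ee_rot: [-1.57, -0.001, 0.912]
wrist_force: [-0.1, 0.1, 0.0]
width: 0.0004
```

>>> play_rows([
  {"x": 0.022, "y": -0.026, "z": 0, "rx": 0, "ry": 0, "rz": 0, "hand": 0},
  {"x": 0.022, "y": -0.026, "z": 0, "rx": 0, "ry": 0, "rz": 0, "hand": 0},
  {"x": 0.02, "y": -0.024, "z": 0, "rx": 0, "ry": 0, "rz": 0, "hand": 0},
  {"x": 0, "y": 0, "z": 0, "rx": 0, "ry": 0, "rz": 0, "hand": 0},
  {"x": 0, "y": 0, "z": 0, "rx": 0, "ry": 0, "rz": 0, "hand": 0},
])

```text
time: 2.02
tool_pos: [0.5498, 0.1195, 0.2737]
ee_rot: [-1.57, -0.001, 0.912]
wrist_force: [-0.0, 0.1, 0.1]
width: 0.0004
```

Run:
```python
from h import *
save('wrist','w1'); s=save('side','s1')
a=cv2.imread('pics/s1.png')[90:230,150:310]; b=cv2.imread('pics/w1.png'); cv2.imwrite('pics/s1c.png',np.hstack([cv2.resize(a,(400,350)),cv2.resize(b,(400,350))]))
obs()
```

```text
time 2.125
joint_positions [ 1.1280e-01  1.1240e-01  1.2090e+00  5.0000e-04  1.8196e+00 -7.9940e-01]
qvel [-0.0049 -0.0016  0.0011 -0.002   0.0004 -0.0011]
joint_torque [-1.82300e-01 -3.48666e+01 -3.02412e+01  3.26000e-02  5.64000e-02
  3.30000e-03]
tool_pos [0.5498 0.1194 0.2739]
ee_rot [-1.5708e+00 -7.0000e-04  9.1230e-01]
wrist_force [-0.4963 -0.0989  0.3814]
wrist_torque [ 0.0197 -0.0145 -0.0487]
width 0.0005
```

View pics/s1c.png

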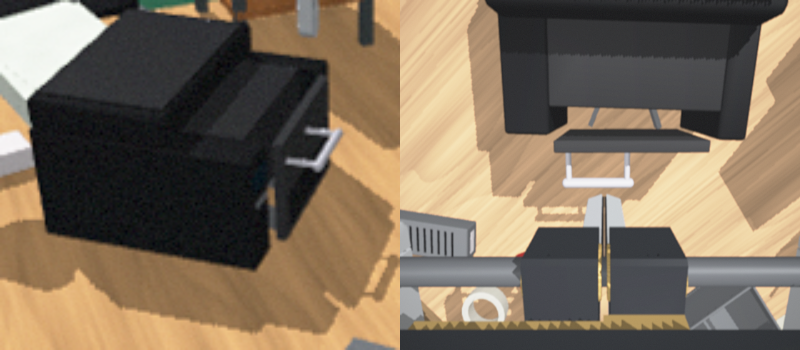

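View pics/s1.png

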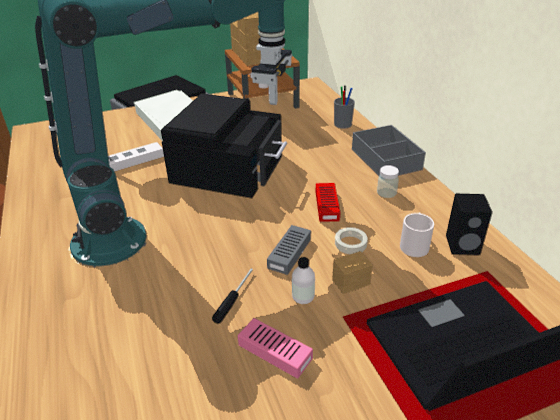

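View pics/w1.png

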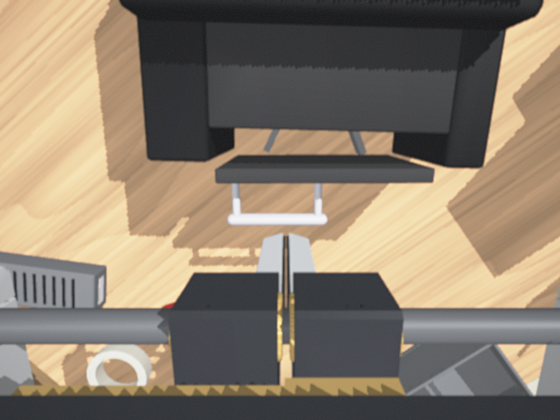

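>>> play_rows([
  {"x": 0, "y": 0, "z": -0.035, "rx": 0, "ry": 0, "rz": 0, "hand": 0},
  {"x": 0, "y": 0, "z": -0.035, "rx": 0, "ry": 0, "rz": 0, "hand": 0},
  {"x": 0, "y": 0, "z": -0.03, "rx": 0, "ry": 0, "rz": 0, "hand": 0},
  {"x": 0, "y": 0, "z": 0, "rx": 0, "ry": 0, "rz": 0, "hand": 0},
])

```text
time: 2.62
tool_pos: [0.5482, 0.1187, 0.1707]
ee_rot: [-1.566, 0.004, 0.911]
wrist_force: [-0.5, 0.1, 0.5]
width: 0.0009
```

Run:
```python
from h import *
s=save('side','s2');save('wrist','w2')
a=cv2.imread('pics/s2.png')[80:200,220:340]; b=cv2.imread('pics/w2.png'); cv2.imwrite('pics/s2c.png',np.hstack([cv2.resize(a,(390,390)),cv2.resize(b,(410,390))]))
```

```text
(no output)
```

View pics/s2c.png

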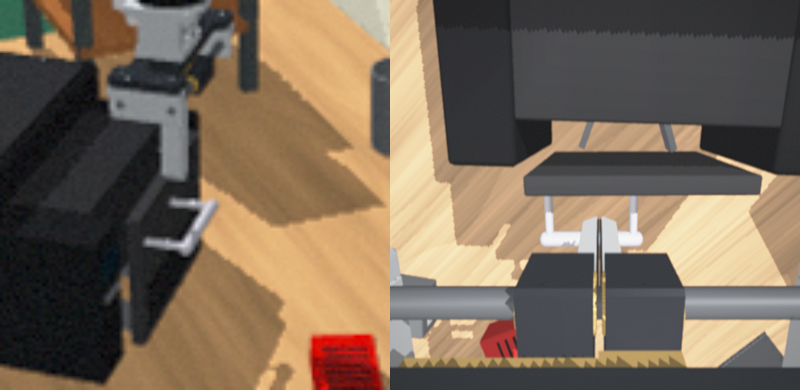

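The fingertip lies between the door panel and the bar, towards the hinge-side post. I'll go down into the opening.

>>> play_rows([
  {"x": 0, "y": 0, "z": -0.03, "rx": 0, "ry": 0, "rz": 0, "hand": 0},
  {"x": 0, "y": 0, "z": -0.025, "rx": 0, "ry": 0, "rz": 0, "hand": 0},
  {"x": 0, "y": 0, "z": -0.014, "rx": 0, "ry": 0, "rz": 0, "hand": 0},
  {"x": 0, "y": 0, "z": 0, "rx": 0, "ry": 0, "rz": 0, "hand": 0},
  {"x": 0, "y": 0, "z": 0, "rx": 0, "ry": 0, "rz": 0, "hand": 0},
])

```text
time: 3.35
tool_pos: [0.5516, 0.1181, 0.1062]
ee_rot: [-1.573, -0.002, 0.91]
wrist_force: [0.3, 0.0, -0.4]
width: 0.0002
```

>>> play_rows([
  {"x": 0.008, "y": -0.007, "z": 0, "rx": 0, "ry": 0, "rz": 0, "hand": 0},
  {"x": 0.018, "y": -0.007, "z": 0, "rx": 0, "ry": 0, "rz": 0.147, "hand": 0},
  {"x": 0.022, "y": -0.004, "z": 0, "rx": 0, "ry": 0, "rz": 0.1745, "hand": 0},
  {"x": 0.023, "y": 0, "z": 0, "rx": 0, "ry": 0, "rz": 0.1745, "hand": 0},
  {"x": 0.0225, "y": 0.0035, "z": 0, "rx": 0, "ry": 0, "rz": 0.1745, "hand": 0},
  {"x": 0, "y": 0, "z": 0, "rx": 0, "ry": 0, "rz": 0, "hand": 0},
])

```text
time: 4.1
tool_pos: [0.6456, 0.1028, 0.1046]
ee_rot: [-1.572, 0.0, 1.578]
wrist_force: [-1.1, -1.2, -0.1]
width: 0.0004
```

>>> play_rows([
  {"x": 0.0215, "y": 0.0075, "z": 0, "rx": 0, "ry": 0, "rz": 0.17, "hand": 0},
  {"x": 0.02, "y": 0.011, "z": 0, "rx": 0, "ry": 0, "rz": 0.17, "hand": 0},
  {"x": 0.0175, "y": 0.0145, "z": 0, "rx": 0, "ry": 0, "rz": 0.17, "hand": 0},
  {"x": 0.015, "y": 0.017, "z": 0, "rx": 0, "ry": 0, "rz": 0.17, "hand": 0},
  {"x": 0, "y": 0, "z": 0, "rx": 0, "ry": 0, "rz": 0, "hand": 0},
])

```text
time: 4.72
tool_pos: [0.7181, 0.154, 0.1043]
ee_rot: [-1.571, -0.0, 2.257]
wrist_force: [0.5, -0.5, -1.2]
width: 0.0002
```

Run:
```python
from h import *
save('top','t3'); a=cv2.imread('pics/t3.png')[90:310,50:330]; cv2.imwrite('pics/t3c.png',cv2.resize(a,(700,550))); obs()
```

```text
time 4.775
joint_positions [ 0.1334  0.5351  1.002  -0.      1.605  -2.123 ]
qvel [-0.0112 -0.0165  0.018  -0.0034 -0.0017 -0.0059]
joint_torque [ 4.10900e-01 -5.14391e+01 -3.01917e+01 -4.00000e-04  1.26000e-02
 -5.96000e-02]
tool_pos [0.7177 0.1534 0.1044]
ee_rot [-1.5704e+00 -2.0000e-04  2.2565e+00]
wrist_force [-0.6801 -0.1037 -0.5756]
wrist_torque [ 0.0842  0.0086 -0.0354]
width 0.0004
```

View pics/t3c.png

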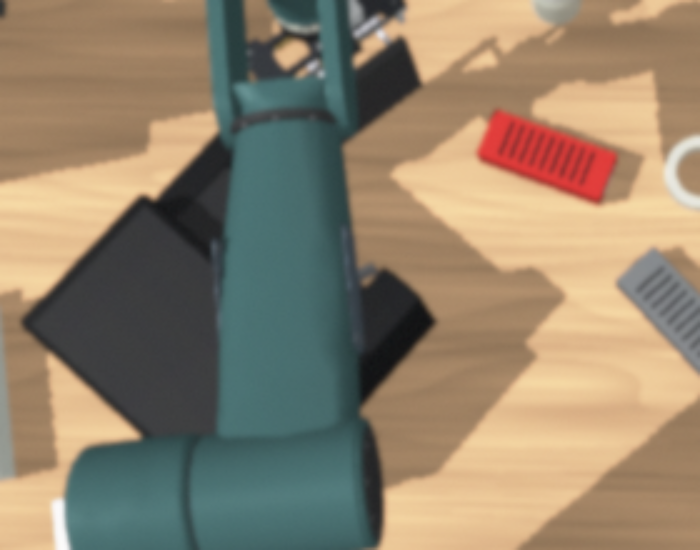

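The door is following, and is at about 80°. I'll continue to just past 100°.

>>> play_rows([
  {"x": 0.012, "y": 0.0195, "z": 0, "rx": 0, "ry": 0, "rz": 0.12, "hand": 0},
  {"x": 0.0085, "y": 0.0215, "z": 0, "rx": 0, "ry": 0, "rz": 0.12, "hand": 0},
  {"x": 0.001, "y": 0.009, "z": 0, "rx": 0, "ry": 0, "rz": 0, "hand": 0},
  {"x": 0, "y": 0, "z": 0, "rx": 0, "ry": 0, "rz": 0, "hand": 0},
  {"x": 0, "y": 0, "z": 0, "rx": 0, "ry": 0, "rz": 0, "hand": 0},
])

```text
time: 5.4
tool_pos: [0.7392, 0.2028, 0.1047]
ee_rot: [-1.571, -0.0, 2.498]
wrist_force: [0.6, -1.0, -0.1]
width: 0.0001
```

>>> play_rows([
  {"x": 0, "y": -0.006, "z": 0, "rx": 0, "ry": 0, "rz": 0, "hand": 0},
  {"x": 0, "y": 0, "z": 0.03, "rx": 0, "ry": 0, "rz": 0, "hand": 0},
  {"x": 0, "y": 0, "z": 0.03, "rx": 0, "ry": 0, "rz": 0, "hand": 0},
  {"x": 0, "y": 0, "z": 0.03, "rx": 0, "ry": 0, "rz": 0, "hand": 0},
  {"x": 0, "y": 0, "z": 0.03, "rx": 0, "ry": 0, "rz": 0, "hand": 0},
  {"x": 0, "y": 0, "z": 0, "rx": 0, "ry": 0, "rz": 0, "hand": 0},
])

```text
time: 6.15
tool_pos: [0.7408, 0.1968, 0.2288]
ee_rot: [-1.576, 0.005, 2.499]
wrist_force: [-0.2, 0.2, -0.1]
width: 0.0002
```

>>> play_rows([
  {"x": -0.03, "y": -0.045, "z": 0, "rx": 0, "ry": 0, "rz": -0.05, "hand": 0.09},
  {"x": -0.03, "y": -0.045, "z": 0, "rx": 0, "ry": 0, "rz": -0.05, "hand": 0.09},
  {"x": -0.03, "y": -0.045, "z": 0, "rx": 0, "ry": 0, "rz": -0.05, "hand": 0.09},
  {"x": -0.03, "y": -0.045, "z": 0, "rx": 0, "ry": 0, "rz": 0, "hand": 0.09},
  {"x": -0.03, "y": -0.045, "z": 0, "rx": 0, "ry": 0, "rz": 0, "hand": 0.09},
  {"x": -0.03, "y": -0.045, "z": 0, "rx": 0, "ry": 0, "rz": 0, "hand": 0.09},
  {"x": -0.03, "y": -0.045, "z": 0, "rx": 0, "ry": 0, "rz": 0, "hand": 0.09},
  {"x": 0, "y": 0, "z": 0, "rx": 0, "ry": 0, "rz": 0, "hand": 0.09},
])

```text
time: 7.15
tool_pos: [0.5349, -0.0907, 0.2224]
ee_rot: [-1.553, 0.01, 2.303]
wrist_force: [-0.4, 0.4, -0.2]
width: 0.0773
```

Run:
```python
from h import *
s=save('top','t4'); a=cv2.imread('pics/t4.png')[90:310,50:330]; cv2.imwrite('pics/t4c.png',cv2.resize(a,(700,550))); obs()
s['range_z']=cv2.medianBlur(s['range_z'],3); P=cloud(s); Z=P[...,2]
q=w2p(P[(Z>.145)&(Z<.165)][:,:2]*1000); q=q[(q[:,0]<-3)&(q[:,0]>-260)&(abs(q[:,1])<200)]
r=cv2.minAreaRect(q.astype(np.float32)); print('door rect in printer frame',r,cv2.boxPoints(r).round(0).tolist())
```

```text
time 7.2
joint_positions [-0.2578  0.072   1.3535 -0.0198  1.7171 -2.5656]
qvel [ 0.0263  0.023  -0.0318  0.0066  0.0002 -0.0002]
joint_torque [-6.76900e-01 -3.39674e+01 -3.01117e+01 -2.55800e-01  8.93000e-02
  1.80000e-03]
tool_pos [ 0.5359 -0.0898  0.2226]
ee_rot [-1.5538  0.0099  2.3051]
wrist_force [ 0.7114 -0.1609  0.4565]
wrist_torque [0.1019 0.0327 0.0287]
width 0.0808
door rect in printer frame ((-114.43904113769531, -125.65040588378906), (198.3795928955078, 17.707401275634766), 12.631033897399902) [[-213.0, -139.0], [-209.0, -156.0], [-16.0, -113.0], [-20.0, -95.0]]
```

View pics/t4c.png

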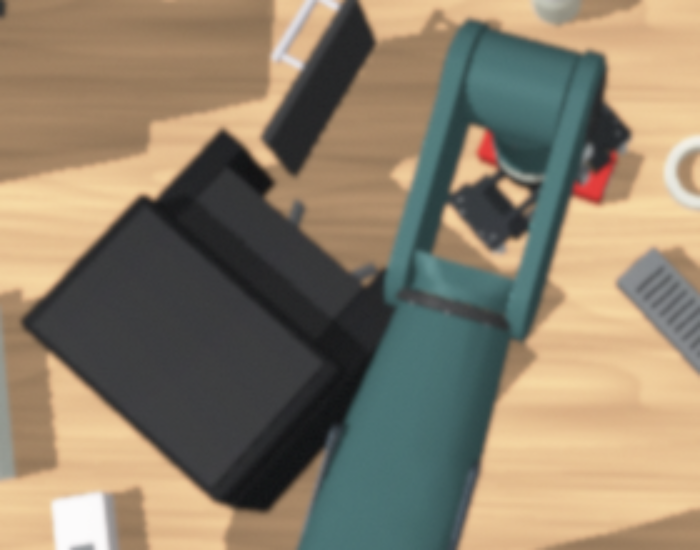

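The door is at about 1.79 rad and clear. Joint 6 is near its limit, so I'll turn the tool half a turn and use the equivalent grasp.

>>> play_rows([
  {"x": -0.012, "y": -0.021, "z": 0.0, "rx": 0, "ry": 0, "rz": -0.18, "hand": 0.092},
  {"x": -0.012, "y": -0.021, "z": 0, "rx": 0, "ry": 0, "rz": -0.18, "hand": 0.092},
  {"x": -0.012, "y": -0.021, "z": 0, "rx": 0, "ry": 0, "rz": -0.18, "hand": 0.092},
  {"x": -0.012, "y": -0.021, "z": 0, "rx": 0, "ry": 0, "rz": -0.18, "hand": 0.092},
  {"x": -0.012, "y": -0.021, "z": 0, "rx": 0, "ry": 0, "rz": -0.18, "hand": 0.092},
  {"x": -0.012, "y": -0.021, "z": 0, "rx": 0, "ry": 0, "rz": -0.18, "hand": 0.092},
  {"x": -0.012, "y": -0.021, "z": 0, "rx": 0, "ry": 0, "rz": -0.18, "hand": 0.092},
  {"x": -0.011, "y": -0.021, "z": 0, "rx": 0, "ry": 0, "rz": -0.18, "hand": 0.092},
])

```text
time: 8.2
tool_pos: [0.4423, -0.2574, 0.2228]
ee_rot: [-1.553, 0.011, 0.862]
wrist_force: [0.8, -0.1, 0.5]
width: 0.0923
```

>>> play_rows([
  {"x": 0, "y": 0, "z": 0, "rx": 0, "ry": 0, "rz": -0.18, "hand": 0.092},
  {"x": 0, "y": 0, "z": 0, "rx": 0, "ry": 0, "rz": -0.18, "hand": 0.092},
  {"x": 0, "y": 0, "z": 0, "rx": 0, "ry": 0, "rz": -0.18, "hand": 0.092},
  {"x": 0, "y": 0, "z": 0, "rx": 0, "ry": 0, "rz": -0.18, "hand": 0.092},
  {"x": 0, "y": 0, "z": 0, "rx": 0, "ry": 0, "rz": -0.18, "hand": 0.092},
  {"x": 0, "y": 0, "z": 0, "rx": 0, "ry": 0, "rz": -0.18, "hand": 0.092},
  {"x": 0, "y": 0, "z": 0, "rx": 0, "ry": 0, "rz": -0.18, "hand": 0.092},
  {"x": 0, "y": 0, "z": 0, "rx": 0, "ry": 0, "rz": -0.18, "hand": 0.092},
])

```text
time: 9.2
tool_pos: [0.4427, -0.2568, 0.2227]
ee_rot: [-1.553, 0.013, -0.578]
wrist_force: [1.1, -1.4, -0.5]
width: 0.0919
```

>>> play_rows([
  {"x": 0, "y": 0, "z": 0, "rx": 0, "ry": 0, "rz": -0.1, "hand": 0.092},
  {"x": 0, "y": 0, "z": 0, "rx": 0, "ry": 0, "rz": -0.1, "hand": 0.092},
  {"x": 0, "y": 0, "z": 0, "rx": 0, "ry": 0, "rz": 0, "hand": 0.092},
])

```text
time: 9.57
tool_pos: [0.4425, -0.2569, 0.2229]
ee_rot: [-1.554, 0.013, -0.771]
wrist_force: [-0.2, 0.4, -0.6]
width: 0.0918
```

```bash
cat >> h.py <<'E'
from scipy.spatial.transform import Rotation as Ro
def turn(rpy): # rotvec world from current to target
    o=robot.get_obs(); return (Ro.from_euler('xyz',rpy)*Ro.from_euler('xyz',o['ee_rot']).inv()).as_rotvec()
E
python3 - <<'E'
from h import *
obs(); print(turn([-np.pi/2,0,np.radians(-45.74)]))
save('wrist','w5')
E
```

```text
time 9.575
joint_positions [-0.6497  0.0053  1.4218  0.0188  1.725   0.1241]
qvel [-0.0044 -0.006  -0.0008 -0.0022  0.0053 -0.0266]
joint_torque [ -0.0491 -30.636  -30.346    0.1476   0.0412   0.2056]
tool_pos [ 0.4425 -0.2569  0.2229]
ee_rot [-1.5536  0.0128 -0.7709]
wrist_force [-0.2411  0.3766 -0.6222]
wrist_torque [-0.0379  0.1388  0.0285]
width 0.0918
[-0.02117115  0.00308722 -0.02734633]
```

View pics/w5.png

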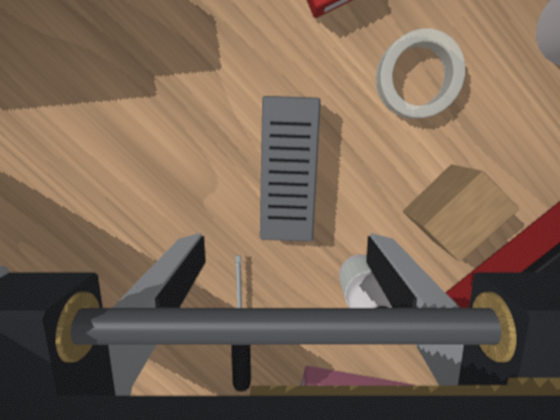

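Run:
```python
from h import *
s=load('w5'); s['range_z']=cv2.medianBlur(s['range_z'],3); P=cloud(s)*1000; sub=np.zeros(P.shape[:2],bool); sub[85:245,250:330]=1
q=P[(P[...,2]>28)&(P[...,2]<45)&sub]; r=cv2.minAreaRect(q[:,:2].astype(np.float32)); print(len(q),r, np.median(q[:,2]))
```

```text
8068 ((455.6882019042969, -244.12774658203125), (160.46649169921875, 62.134246826171875), 43.883697509765625) 36.789157865470294
```

>>> play_rows([
  {"x": -0.004, "y": -0.003, "z": -0.02, "rx": -0.021, "ry": 0.003, "rz": -0.03, "hand": 0.092},
  {"x": 0, "y": 0, "z": -0.035, "rx": 0, "ry": 0, "rz": 0, "hand": 0.092},
  {"x": 0, "y": 0, "z": -0.035, "rx": 0, "ry": 0, "rz": 0, "hand": 0.092},
  {"x": 0, "y": 0, "z": -0.035, "rx": 0, "ry": 0, "rz": 0, "hand": 0.092},
  {"x": 0, "y": 0, "z": -0.035, "rx": 0, "ry": 0, "rz": 0, "hand": 0.092},
  {"x": 0, "y": 0, "z": 0, "rx": 0, "ry": 0, "rz": 0, "hand": 0.092},
  {"x": 0, "y": 0, "z": 0, "rx": 0, "ry": 0, "rz": 0, "hand": 0.092},
])

```text
time: 10.5
tool_pos: [0.4386, -0.261, 0.0651]
ee_rot: [-1.571, -0.003, -0.803]
wrist_force: [-0.4, -0.2, 0.5]
width: 0.0919
```

Run:
```python
from h import *
save('wrist','w6')
```

```text
(no output)
```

View pics/w6.png

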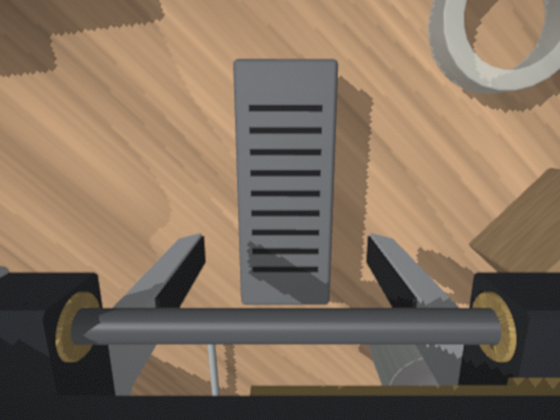

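The box is centred between the open fingers and nothing else is near them. Going down to grip.

>>> play_rows([
  {"x": 0, "y": 0, "z": -0.03, "rx": 0, "ry": 0, "rz": 0, "hand": 0.092},
  {"x": 0, "y": 0, "z": -0.025, "rx": 0, "ry": 0, "rz": 0, "hand": 0.092},
  {"x": 0, "y": 0, "z": 0, "rx": 0, "ry": 0, "rz": 0, "hand": 0.092},
  {"x": 0, "y": 0, "z": 0, "rx": 0, "ry": 0, "rz": 0, "hand": 0.05},
  {"x": 0, "y": 0, "z": 0, "rx": 0, "ry": 0, "rz": 0, "hand": 0.05},
  {"x": 0, "y": 0, "z": 0, "rx": 0, "ry": 0, "rz": 0, "hand": 0.05},
  {"x": 0, "y": 0, "z": 0, "rx": 0, "ry": 0, "rz": 0, "hand": 0.05},
])

```text
time: 11.42
tool_pos: [0.4383, -0.261, 0.0098]
ee_rot: [-1.571, -0.003, -0.804]
wrist_force: [0.2, 0.4, 3.0]
width: 0.062
```

>>> play_rows([
  {"x": 0, "y": 0, "z": 0.03, "rx": 0, "ry": 0, "rz": 0, "hand": 0.05},
  {"x": 0, "y": 0, "z": 0.03, "rx": 0, "ry": 0, "rz": 0, "hand": 0.05},
  {"x": 0, "y": 0, "z": 0, "rx": 0, "ry": 0, "rz": 0, "hand": 0.05},
])

```text
time: 11.8
tool_pos: [0.4391, -0.2617, 0.0709]
ee_rot: [-1.57, -0.006, -0.804]
wrist_force: [0.7, 0.1, -2.5]
width: 0.0619
```

Run:
```python
from h import *
save('side','s7');cv2.imwrite('pics/s7c.png',cv2.resize(cv2.imread('pics/s7.png')[150:350,180:420],(720,600)))
```

```text
(no output)
```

View pics/s7c.png

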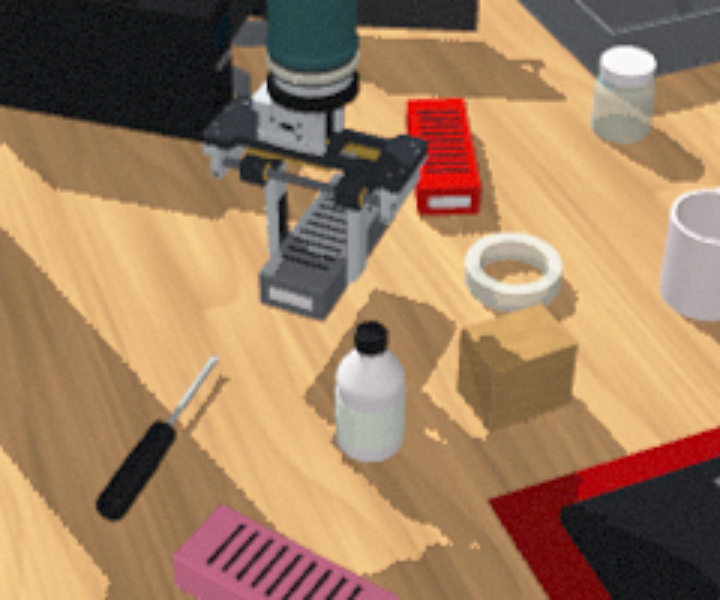

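The box is lifted and level. I'll carry it to the mouth while turning it.

>>> play_rows([
  {"x": 0.01, "y": 0.02, "z": 0, "rx": 0, "ry": 0, "rz": 0.1, "hand": 0.05},
  {"x": 0.019, "y": 0.034, "z": 0, "rx": 0, "ry": 0, "rz": 0.16, "hand": 0.05},
  {"x": 0.019, "y": 0.034, "z": 0, "rx": 0, "ry": 0, "rz": 0.16, "hand": 0.05},
  {"x": 0.019, "y": 0.034, "z": 0, "rx": 0, "ry": 0, "rz": 0.16, "hand": 0.05},
  {"x": 0.019, "y": 0.034, "z": 0, "rx": 0, "ry": 0, "rz": 0.16, "hand": 0.05},
  {"x": 0.019, "y": 0.034, "z": 0, "rx": 0, "ry": 0, "rz": 0.16, "hand": 0.05},
  {"x": 0.019, "y": 0.034, "z": 0, "rx": 0, "ry": 0, "rz": 0.16, "hand": 0.05},
  {"x": 0.019, "y": 0.034, "z": 0, "rx": 0, "ry": 0, "rz": 0.16, "hand": 0.05},
])

```text
time: 12.85
tool_pos: [0.5796, -0.0013, 0.0659]
ee_rot: [-1.569, 0.003, 0.422]
wrist_force: [0.5, 0.1, -1.4]
width: 0.0619
```

>>> play_rows([
  {"x": 0.017, "y": 0.03, "z": 0, "rx": 0, "ry": 0, "rz": 0.16, "hand": 0.05},
  {"x": 0.017, "y": 0.03, "z": 0, "rx": 0, "ry": 0, "rz": 0.16, "hand": 0.05},
  {"x": 0.015, "y": 0.027, "z": 0, "rx": 0, "ry": 0, "rz": 0.14, "hand": 0.05},
  {"x": 0, "y": 0, "z": 0, "rx": 0, "ry": 0, "rz": 0, "hand": 0.05},
  {"x": 0, "y": 0, "z": 0, "rx": 0, "ry": 0, "rz": 0, "hand": 0.05},
])

```text
time: 13.48
tool_pos: [0.6283, 0.0839, 0.0667]
ee_rot: [-1.569, 0.002, 0.875]
wrist_force: [-0.0, -0.2, -2.1]
width: 0.0618
```

Run:
```python
from h import *
obs();o=robot.get_obs(); print(w2p(o['tool_pos'][:2]*1000), turn([-np.pi/2,0,np.radians(50.8)]))
save('side','s8');cv2.imwrite('pics/s8c.png',cv2.resize(cv2.imread('pics/s8.png')[80:280,180:420],(720,600)))
save('wrist','w8')
```

```text
time 13.475
joint_positions [ 4.3200e-02  3.3600e-01  1.3535e+00  2.0000e-04  1.4550e+00 -8.3200e-01]
qvel [-0.0128 -0.0173 -0.0031  0.0034  0.     -0.0027]
joint_torque [ 5.90900e-01 -4.42630e+01 -3.00968e+01  1.38500e-01  9.93000e-02
  4.00000e-04]
tool_pos [0.6283 0.0839 0.0667]
ee_rot [-1.5685  0.0018  0.8752]
wrist_force [-0.0028 -0.2315 -2.0896]
wrist_torque [-0.02   -0.0307  0.0048]
width 0.0618
[-118.60663013    4.10049272] [-2.79092125e-05 -2.94052449e-03  1.14270434e-02]
```

View pics/s8c.png

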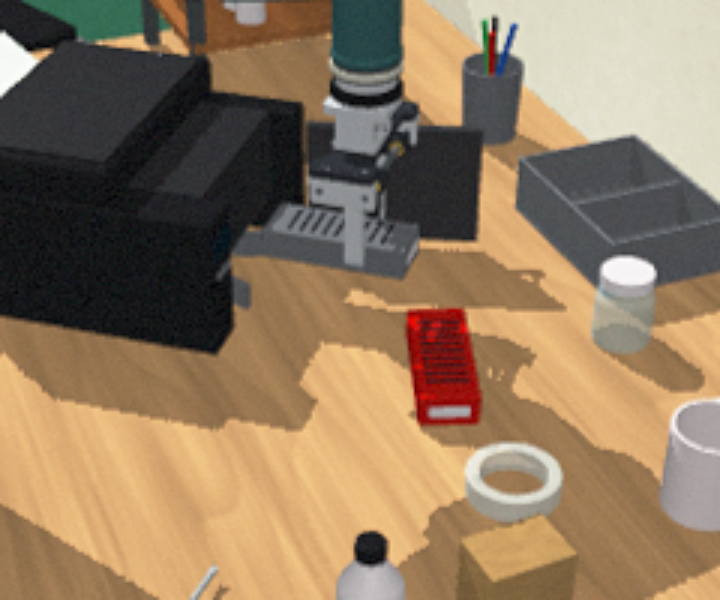

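View pics/w8.png

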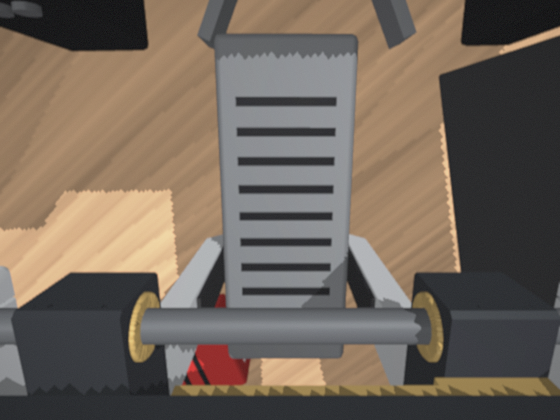

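Run:
```python
from h import *
for f in ['t4','w8']:
    s=load(f); s['range_z']=cv2.medianBlur(s['range_z'],3); P=cloud(s)*1000; Z=P[...,2]; q2=w2p(P[...,:2])
    for lo,hi in [(150,162),(100,148),(20,100)]:
        m=(Z>lo)&(Z<hi)&(q2[...,0]<-8)&(q2[...,0]>-230)&(q2[...,1]<-75)&(q2[...,1]>-170)
        q=q2[m]; print(f,lo,len(q))
        for x in range(-210,0,20):
            g=q[abs(q[:,0]-x)<6]
            if len(g)>3: print('  ',x,len(g),np.percentile(g[:,1],[2,50,98]).round(0))
```

```text
t4 150 345
   -210 9 [-150. -144. -138.]
   -190 22 [-147. -139. -133.]
   -170 22 [-144. -135. -130.]
   -150 18 [-139. -132. -125.]
   -130 19 [-135. -128. -122.]
   -110 21 [-132. -124. -117.]
   -90 23 [-126. -118. -112.]
   -70 24 [-123. -114. -107.]
   -50 20 [-116. -110. -104.]
   -30 24 [-113. -104.  -99.]
t4 100 466
   -210 14 [-141. -139. -137.]
   -190 33 [-169. -135. -132.]
   -170 23 [-132. -130. -129.]
   -150 26 [-127. -126. -124.]
   -130 25 [-123. -122. -119.]
   -110 57 [-170. -144. -116.]
   -90 25 [-115. -113. -111.]
   -70 25 [-110. -108. -106.]
   -50 26 [-114. -104. -102.]
   -30 26 [-102. -100.  -98.]
t4 20 589
   -210 21 [-141. -138. -137.]
   -190 34 [-136. -134. -132.]
   -170 35 [-132. -130. -128.]
   -150 35 [-128. -126. -124.]
   -130 35 [-123. -121. -119.]
   -110 35 [-119. -117. -115.]
   -90 35 [-115. -113. -111.]
   -70 36 [-110. -109. -107.]
   -50 39 [-106. -104. -102.]
   -30 38 [-102. -100.  -98.]
w8 150 0
w8 100 5835
   -130 246 [-119. -118. -117.]
   -110 431 [-115. -114. -113.]
   -90 531 [-111. -110. -108.]
   -70 634 [-107. -105. -104.]
   -50 761 [-103. -101. -100.]
   -30 905 [-98. -97. -95.]
w8 20 18789
   -150 171 [-123. -122. -121.]
   -130 1445 [-120. -118. -117.]
   -110 1656 [-115. -114. -113.]
   -90 1776 [-111. -110. -108.]
   -70 1922 [-107. -105. -104.]
   -50 2087 [-103. -101. -100.]
   -30 2283 [-98. -97. -95.]
```

>>> play_rows([
  {"x": 0.0025, "y": 0.003, "z": 0, "rx": 0, "ry": -0.003, "rz": 0.0115, "hand": 0.05},
  {"x": 0, "y": 0, "z": -0.025, "rx": 0, "ry": 0, "rz": 0, "hand": 0.05},
  {"x": 0, "y": 0, "z": -0.02, "rx": 0, "ry": 0, "rz": 0, "hand": 0.05},
  {"x": 0, "y": 0, "z": -0.01, "rx": 0, "ry": 0, "rz": 0, "hand": 0.05},
  {"x": 0, "y": 0, "z": 0, "rx": 0, "ry": 0, "rz": 0, "hand": 0.05},
  {"x": 0, "y": 0, "z": 0, "rx": 0, "ry": 0, "rz": 0, "hand": 0.05},
])

```text
time: 14.32
tool_pos: [0.6329, 0.0874, 0.0147]
ee_rot: [-1.574, -0.004, 0.888]
wrist_force: [0.1, 0.9, -2.3]
width: 0.0618
```

Run:
```python
from h import *
o=robot.get_obs(); print(w2p(o['tool_pos'][:2]*1000), o['tool_pos'],turn([-np.pi/2,0,np.radians(50.8)]),o['wrist_force'])
save('side','s9');save('wrist','w9')
```

```text
[-119.8992731    -1.51946852] [0.63287563 0.08739765 0.01473338] [-0.00103223  0.00547611 -0.00100697] [ 0.07513409  0.87107867 -2.32143392]
```

View pics/w9.png

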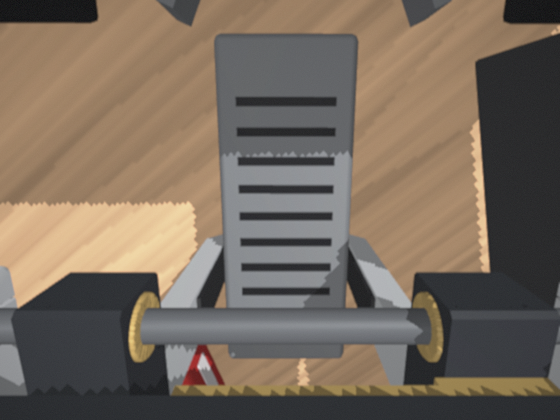

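Run:
```python
from h import *
for f in ['w8','w9']:
    s=load(f); s['range_z']=cv2.medianBlur(s['range_z'],3); P=cloud(s)*1000; Z=P[...,2]; q2=w2p(P[...,:2])
    m=(Z>22)&(Z<36)&(q2[...,0]>-30)&(abs(q2[...,1])<90)
    m[:, 214:360]=0
    for n,k in [('L',q2[...,1]>0),('R',q2[...,1]<0)]:
        q=q2[m&k]; 
        if len(q): print(f,n,len(q),'x',q[:,0].min().round(),q[:,0].max().round(),'y near mouth',np.percentile(q[q[:,0]<q[:,0].min()+6][:,1],[2,50,98]).round(1))
    b=(Z>33)&(Z<130); b[:,:200]=0;b[:,380:]=0;b[230:]=0; q=q2[b]; r=cv2.minAreaRect(q.astype(np.float32)); print('box',r,np.median(Z[b]))
    m=(Z>100)&(Z<150)&(q2[...,0]>-30)&(q2[...,0]<40)
    for n,k in [('L',q2[...,1]>0),('R',q2[...,1]<0)]:
        q=q2[m&k]; 
        if len(q): print(' body',n,len(q),np.percentile(q[:,1],[1,99]))
s=load('top0'); s=load('t4'); s['range_z']=cv2.medianBlur(s['range_z'],3); P=cloud(s)*1000; Z=P[...,2]; q2=w2p(P[...,:2])
m=(Z>20)&(Z<36)&(q2[...,0]>-10)&(q2[...,0]<30)&(abs(q2[...,1])<80)
for x in range(0,30,6):
    g=q2[m&(abs(q2[...,0]-x)<3)][:,1]; print(x,np.sort(g.round()))
```

```text
w8 L 485 x -1.0 21.0 y near mouth [47.9 51.4 56.6]
w8 R 792 x -1.0 22.0 y near mouth [-72.  -66.  -62.8]
box ((-55.6471061706543, 5.1200714111328125), (62.25542449951172, 86.59515380859375), 89.24356842041016) 94.14831892179359
 body R 823 [-97.05985406 -94.77522986]
w9 L 239 x -1.0 5.0 y near mouth [47.8 50.4 56.8]
w9 R 253 x -1.0 5.0 y near mouth [-72.1 -65.5 -63.2]
box ((-56.70801544189453, 0.15709686279296875), (86.78341674804688, 62.381080627441406), 0.062344640493392944) 41.55707022020486
0 [-69. -67.  49.  49.  52.]
6 [-76. -73. -72. -69. -67. -67. -66. -65. -64.  45.  47.  47.  49.  51.
  51.  52.  53.  53.]
12 [-71. -69. -66. -65. -63. -63.  42.  44.  45.  47.  48.  49.  49.  51.
  51.]
18 [-67. -65. -64. -63. -62. -61. -60. -58.  39.  42.  42.  44.  45.  46.
  47.  48.]
24 [-69. -65. -62. -60. -59. -56.  37.  39.  41.  43.  45.  47.]
```

The wrist depth shows the rails and bay centred about 8 mm to the -y side of my body-centred frame, which also explains the hinge offset. I'll correct the frame, shift the box, insert the nose at the flare and release.

>>> play_rows([
  {"x": 0.005, "y": 0.006, "z": 0, "rx": 0, "ry": 0.005, "rz": 0, "hand": 0.05},
  {"x": -0.0075, "y": 0.0065, "z": 0, "rx": 0, "ry": 0, "rz": 0, "hand": 0.05},
  {"x": -0.008, "y": 0.0065, "z": 0, "rx": 0, "ry": 0, "rz": 0, "hand": 0.05},
  {"x": 0, "y": 0, "z": -0.003, "rx": 0, "ry": 0, "rz": 0, "hand": 0.05},
  {"x": 0, "y": 0, "z": 0, "rx": 0, "ry": 0, "rz": 0, "hand": 0.05},
])

```text
time: 15.05
tool_pos: [0.6213, 0.1064, 0.0105]
ee_rot: [-1.569, 0.001, 0.888]
wrist_force: [0.3, 0.0, -2.7]
width: 0.0617
```

```bash
sed -i 's/^YAW=.*/YAW=np.radians(140.8); O=np.array([539+.632*7.7,162+.775*7.7])/' h.py
python3 - <<'E'
from h import *
o=robot.get_obs(); print(w2p(o['tool_pos'][:2]*1000), o['tool_pos'],turn([-np.pi/2,0,np.radians(50.8)]),o['wrist_force'])
s=save('wrist','w10'); s['range_z']=cv2.medianBlur(s['range_z'],3); P=cloud(s)*1000; Z=P[...,2]; q2=w2p(P[...,:2])
b=(Z>30)&(Z<50); b[:,:200]=0;b[:,380:]=0;b[230:]=0; q=q2[b]; r=cv2.minAreaRect(q.astype(np.float32)); print('box',r,np.median(Z[b]),q[:,0].max())
E
```

```text
[-98.86025115  -1.22533002] [0.62125205 0.10643449 0.01049273] [-0.00065154 -0.00165938 -0.00139204] [ 0.28115716  0.04551405 -2.72021776]
box ((-35.51481246948242, 0.6903781890869141), (86.43016052246094, 62.808101654052734), 0.14272844791412354) 37.38450615444869 7.755687789344469
```

View pics/w10.png

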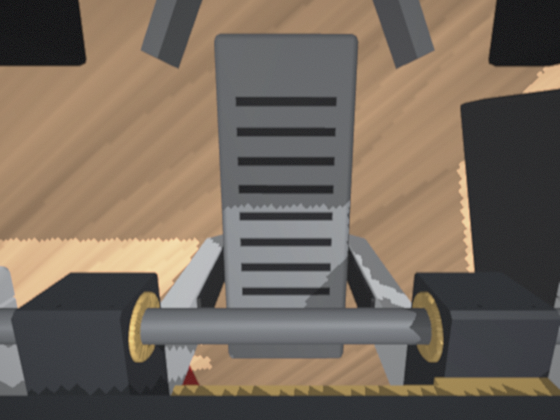

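>>> play_rows([
  {"x": 0, "y": 0, "z": 0, "rx": 0, "ry": 0, "rz": 0, "hand": 0.085},
  {"x": 0, "y": 0, "z": 0, "rx": 0, "ry": 0, "rz": 0, "hand": 0.085},
  {"x": 0, "y": 0, "z": 0, "rx": 0, "ry": 0, "rz": 0, "hand": 0.085},
  {"x": 0, "y": 0, "z": 0.03, "rx": 0, "ry": 0, "rz": 0, "hand": 0.085},
  {"x": 0, "y": 0, "z": 0.035, "rx": 0, "ry": 0, "rz": 0, "hand": 0.085},
  {"x": 0, "y": 0, "z": 0.035, "rx": 0, "ry": 0, "rz": 0, "hand": 0.085},
  {"x": 0, "y": 0, "z": 0.03, "rx": 0, "ry": 0, "rz": 0, "hand": 0.0},
])

```text
time: 15.98
tool_pos: [0.6221, 0.1064, 0.1428]
ee_rot: [-1.57, -0.001, 0.888]
wrist_force: [0.2, -0.2, 0.6]
width: 0.0779
```

>>> play_rows([
  {"x": 0.022, "y": -0.018, "z": 0, "rx": 0.083, "ry": 0.101, "rz": 0, "hand": 0},
  {"x": 0.022, "y": -0.018, "z": 0, "rx": 0.083, "ry": 0.101, "rz": 0, "hand": 0},
  {"x": 0.022, "y": -0.018, "z": 0, "rx": 0.083, "ry": 0.101, "rz": 0, "hand": 0},
  {"x": 0, "y": 0, "z": 0, "rx": 0.083, "ry": 0.101, "rz": 0, "hand": 0},
  {"x": 0, "y": 0, "z": 0, "rx": 0, "ry": 0, "rz": 0, "hand": 0},
])

```text
time: 16.6
tool_pos: [0.6882, 0.0501, 0.135]
ee_rot: [-1.041, 0.002, 0.884]
wrist_force: [-0.7, -0.8, -0.9]
width: 0.0284
```

```bash
cat >> h.py <<'E'
def tilt(t): 
    a=np.array([.632,.775,0])*t
    return Ro.from_rotvec(a)*Ro.from_euler('xyz',[-np.pi/2,0,np.radians(50.8)])
def dt(t): return (tilt(t)*Ro.from_euler('xyz',robot.get_obs()['ee_rot']).inv()).as_rotvec()
E
python3 - <<'E'
from h import *
obs(); o=robot.get_obs(); print(w2p(o['tool_pos'][:2]*1000),dt(np.radians(30)))
save('side','s11'); s=save('top','t11')
s['range_z']=cv2.medianBlur(s['range_z'],3); P=cloud(s)*1000; Z=P[...,2]; q2=w2p(P[...,:2])
b=(Z>28)&(Z<45)&(abs(q2[...,1])<50)&(q2[...,0]<30)&(q2[...,0]>-200); print(b.sum()); q=q2[b]; print(np.percentile(q,[1,99],axis=0))
cv2.imwrite('pics/st11.png',np.hstack([cv2.resize(cv2.imread('pics/s11.png')[60:240,180:420],(400,300)),cv2.resize(cv2.imread('pics/t11.png')[100:280,100:340],(400,300))]))
E
```

```text
time 16.6
joint_positions [-0.1432  0.784   0.6526  0.3152  2.1468 -0.9131]
qvel [ 0.0439 -0.1013  0.0407 -0.0084 -0.0215 -0.0038]
joint_torque [-1.00050e+00 -6.05069e+01 -3.06324e+01  1.21200e+00  1.93800e+00
  4.71000e-02]
tool_pos [0.6882 0.0501 0.135 ]
ee_rot [-1.0413  0.0019  0.8836]
wrist_force [-0.6958 -0.8375 -0.8603]
wrist_torque [-0.2109 -0.1396 -0.0224]
width 0.0284
[-1.86318130e+02  1.60133189e-01] [-0.00230309 -0.00577364  0.00300443]
611
[[-115.18217935  -33.05613107]
 [   7.76987288   31.81233715]]
```

View pics/st11.png

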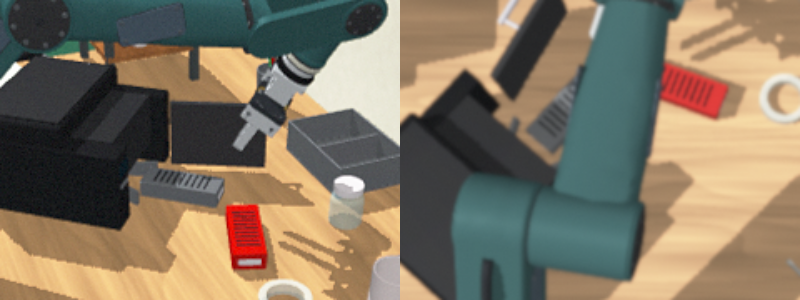

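>>> play_rows([
  {"x": 0, "y": 0, "z": -0.03, "rx": 0, "ry": -0.004, "rz": 0, "hand": 0},
  {"x": 0, "y": 0, "z": -0.035, "rx": 0, "ry": 0, "rz": 0, "hand": 0},
  {"x": 0, "y": 0, "z": -0.035, "rx": 0, "ry": 0, "rz": 0, "hand": 0},
  {"x": 0, "y": 0, "z": -0.018, "rx": 0, "ry": 0, "rz": 0, "hand": 0},
  {"x": 0, "y": 0, "z": 0, "rx": 0, "ry": 0, "rz": 0, "hand": 0},
])

```text
time: 17.32
tool_pos: [0.6868, 0.0535, 0.0234]
ee_rot: [-1.049, -0.005, 0.889]
wrist_force: [0.4, -0.8, 0.8]
width: 0.0007
```

Run:
```python
from h import *
o=robot.get_obs(); print(o['tool_pos'],w2p(o['tool_pos'][:2]*1000),dt(np.radians(30)),o['wrist_force'],o['joint_positions'])
save('side','s12'); save('wrist','w12')
cv2.imwrite('pics/s12c.png',np.hstack([cv2.resize(cv2.imread('pics/s12.png')[60:240,180:420],(400,300)),cv2.resize(cv2.imread('pics/w12.png'),(400,300))]))
```

```text
[0.68684913 0.05346495 0.02339868] [-183.17264665   -1.63615128] [-0.00213279  0.00465051 -0.00188206] [ 0.38876695 -0.83150145  0.77367134] [-0.1389377   0.82179996  0.8097868   0.28473458  1.95068539 -0.98201175]
```

View pics/s12c.png

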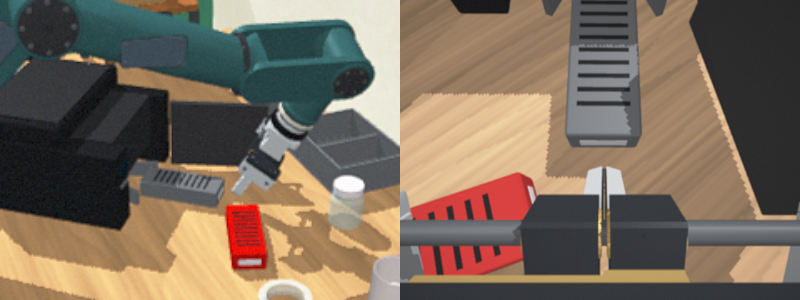

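>>> play_rows([
  {"x": -0.009, "y": 0.0065, "z": -0.008, "rx": 0, "ry": 0.002, "rz": 0, "hand": 0},
  {"x": -0.0108, "y": 0.0088, "z": 0, "rx": 0, "ry": 0, "rz": 0, "hand": 0},
  {"x": -0.0108, "y": 0.0088, "z": 0, "rx": 0, "ry": 0, "rz": 0, "hand": 0},
  {"x": -0.0108, "y": 0.0088, "z": 0, "rx": 0, "ry": 0, "rz": 0, "hand": 0},
  {"x": -0.0108, "y": 0.0088, "z": 0, "rx": 0, "ry": 0, "rz": 0, "hand": 0},
  {"x": 0, "y": 0, "z": 0, "rx": 0, "ry": 0, "rz": 0, "hand": 0},
])

```text
time: 18.18
tool_pos: [0.6363, 0.0946, 0.0173]
ee_rot: [-1.051, -0.006, 0.888]
wrist_force: [0.4, 0.8, 0.4]
width: 0.0006
```

Run:
```python
from h import *
o=robot.get_obs(); print(o['tool_pos'],w2p(o['tool_pos'][:2]*1000),dt(np.radians(30)),o['wrist_force'])
save('wrist','w13')
```

```text
[0.6362908  0.09457644 0.0173402 ] [-118.00908271   -1.54093585] [-0.00219994  0.00685195 -0.00137553] [0.36490905 0.75595505 0.35099567]
```

View pics/w13.png

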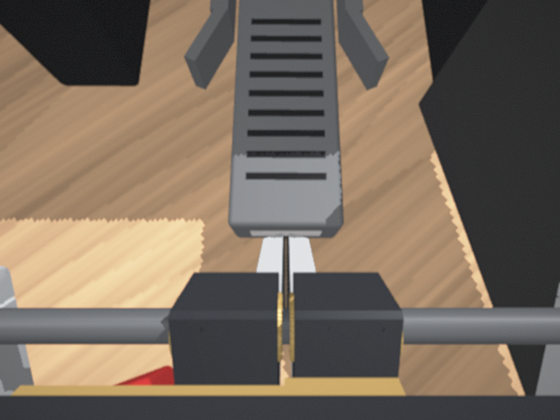

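The box is straight and centred between the rails, with its nose inside. I'll keep pushing.

>>> play_rows([
  {"x": -0.0108, "y": 0.0088, "z": -0.001, "rx": 0, "ry": 0.004, "rz": 0, "hand": 0},
  {"x": -0.0108, "y": 0.0088, "z": 0, "rx": 0, "ry": 0, "rz": 0, "hand": 0},
  {"x": -0.0108, "y": 0.0088, "z": 0, "rx": 0, "ry": 0, "rz": 0, "hand": 0},
  {"x": -0.0078, "y": 0.0063, "z": 0, "rx": 0, "ry": 0, "rz": 0, "hand": 0},
  {"x": 0, "y": 0, "z": 0, "rx": 0, "ry": 0, "rz": 0, "hand": 0},
])

```text
time: 18.85
tool_pos: [0.5937, 0.1279, 0.0136]
ee_rot: [-1.043, -0.0, 0.888]
wrist_force: [-0.6, -0.6, 0.2]
width: 0.0004
```

Run:
```python
from h import *
o=robot.get_obs(); print(o['tool_pos'],w2p(o['tool_pos'][:2]*1000),dt(np.radians(30)),o['wrist_force'])
s=save('wrist','w14'); s['range_z']=cv2.medianBlur(s['range_z'],3); P=cloud(s)*1000; Z=P[...,2]; q2=w2p(P[...,:2])
m=(Z>10)&(Z<150)&(q2[...,1]<-60)&(q2[...,0]<-12)&(q2[...,0]>-150); q=q2[m]
for x in range(-120,0,15):
    g=q[abs(q[:,0]-x)<5]
    if len(g)>3: print('door inner',x,np.percentile(g[:,1],[50,98]).round(0))
```

```text
[0.59366855 0.12794099 0.01357565] [-63.89183101  -0.45809222] [-0.00317865 -0.00342096 -0.0018155 ] [-0.62297418 -0.60055244  0.19180615]
door inner -120 [-108.  -71.]
door inner -105 [-71. -71.]
door inner -90 [-102.  -71.]
door inner -75 [-99. -98.]
door inner -60 [-96. -94.]
door inner -45 [-92. -91.]
door inner -30 [-89. -88.]
door inner -15 [-88. -87.]
```

View pics/w14.png

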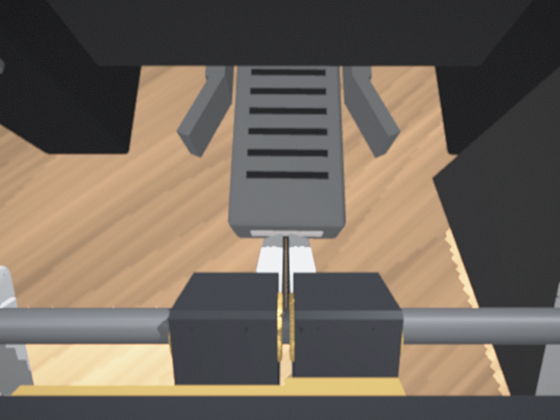

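Now I'll shift the push point about 11 mm to +y to keep the gripper's body clear of the door root, then push the last 71 mm.

>>> play_rows([
  {"x": 0.003, "y": -0.0025, "z": 0, "rx": 0, "ry": 0, "rz": 0, "hand": 0},
  {"x": -0.007, "y": -0.0085, "z": 0.001, "rx": 0, "ry": 0, "rz": 0, "hand": 0},
  {"x": -0.0093, "y": 0.0076, "z": 0, "rx": 0, "ry": 0, "rz": 0, "hand": 0},
  {"x": -0.0093, "y": 0.0076, "z": 0, "rx": 0, "ry": 0, "rz": 0, "hand": 0},
  {"x": -0.0093, "y": 0.0076, "z": 0, "rx": 0, "ry": 0, "rz": 0, "hand": 0},
  {"x": 0, "y": 0, "z": 0, "rx": 0, "ry": 0, "rz": 0, "hand": 0},
])

```text
time: 19.65
tool_pos: [0.5622, 0.1398, 0.0152]
ee_rot: [-1.044, -0.001, 0.889]
wrist_force: [0.8, -0.3, 0.2]
width: 0.001
```

Run:
```python
from h import *
o=robot.get_obs(); print(o['tool_pos'],w2p(o['tool_pos'][:2]*1000),dt(np.radians(30)),o['wrist_force'])
save('wrist','w15')
```

```text
[0.56221574 0.13978322 0.01521376] [-32.03301421  10.24393354] [-0.00307765 -0.00183675 -0.00193789] [ 0.78214397 -0.34484966  0.19911842]
```

View pics/w15.png

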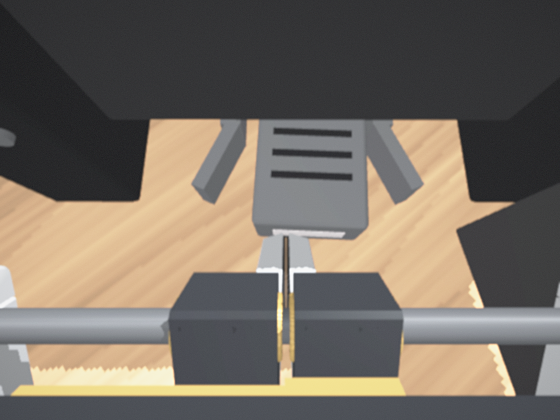

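>>> play_rows([
  {"x": -0.0078, "y": 0.0063, "z": 0, "rx": 0, "ry": 0, "rz": 0, "hand": 0},
  {"x": -0.0078, "y": 0.0063, "z": 0, "rx": 0, "ry": 0, "rz": 0, "hand": 0},
  {"x": -0.0078, "y": 0.0063, "z": 0, "rx": 0, "ry": 0, "rz": 0, "hand": 0},
  {"x": 0, "y": 0, "z": 0, "rx": 0, "ry": 0, "rz": 0, "hand": 0},
])

```text
time: 20.2
tool_pos: [0.539, 0.1583, 0.0151]
ee_rot: [-1.044, -0.001, 0.888]
wrist_force: [0.5, -0.6, -0.2]
width: 0.0009
```

Run:
```python
from h import *
o=robot.get_obs(); print(o['tool_pos'],w2p(o['tool_pos'][:2]*1000),dt(np.radians(30)),o['wrist_force'])
save('wrist','w16');save('side','s16'); cv2.imwrite('pics/s16c.png',np.hstack([cv2.resize(cv2.imread('pics/s16.png')[60:240,180:420],(400,300)),cv2.resize(cv2.imread('pics/w16.png'),(400,300))]))
```

```text
[0.53895529 0.15834762 0.01505079] [-2.27420704 10.55883997] [-0.0031433  -0.0020932  -0.00135978] [ 0.47531327 -0.60499398 -0.23590264]
```

View pics/s16c.png

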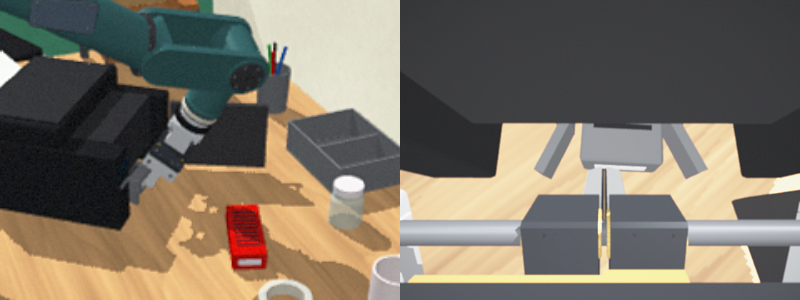

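>>> play_rows([
  {"x": -0.0031, "y": 0.0025, "z": 0, "rx": 0, "ry": 0, "rz": 0, "hand": 0},
  {"x": -0.0023, "y": 0.0019, "z": 0, "rx": 0, "ry": 0, "rz": 0, "hand": 0},
  {"x": 0, "y": 0, "z": 0, "rx": 0, "ry": 0, "rz": 0, "hand": 0},
])

```text
time: 20.68
tool_pos: [0.5345, 0.162, 0.0148]
ee_rot: [-1.045, -0.001, 0.887]
wrist_force: [0.1, -0.4, 0.7]
width: 0.0003
```

>>> play_rows([
  {"x": -0.0016, "y": 0.0013, "z": 0, "rx": 0, "ry": 0, "rz": 0, "hand": 0},
  {"x": 0, "y": 0, "z": 0, "rx": 0, "ry": 0, "rz": 0, "hand": 0},
])

```text
time: 20.92
tool_pos: [0.5329, 0.1632, 0.0148]
ee_rot: [-1.045, -0.001, 0.887]
wrist_force: [0.7, -0.8, -0.1]
width: 0.0009
```

>>> play_rows([
  {"x": -0.0012, "y": 0.001, "z": 0, "rx": 0, "ry": 0, "rz": 0, "hand": 0},
  {"x": 0, "y": 0, "z": 0, "rx": 0, "ry": 0, "rz": 0, "hand": 0},
])

```text
time: 21.18
tool_pos: [0.5325, 0.1638, 0.0149]
ee_rot: [-1.047, -0.002, 0.887]
wrist_force: [2.6, -2.9, 0.0]
width: 0.0004
```

>>> play_rows([
  {"x": -0.0012, "y": 0.001, "z": 0, "rx": 0, "ry": 0, "rz": 0, "hand": 0},
  {"x": 0, "y": 0, "z": 0, "rx": 0, "ry": 0, "rz": 0, "hand": 0},
])

```text
time: 21.42
tool_pos: [0.5325, 0.1642, 0.0149]
ee_rot: [-1.05, -0.003, 0.886]
wrist_force: [5.3, -4.9, -0.3]
width: 0.0005
```

Run:
```python
from h import *
o=robot.get_obs(); print(o['tool_pos'],w2p(o['tool_pos'][:2]*1000),o['wrist_force'])
save('wrist','w17')
```

```text
[0.53247671 0.1642237  0.0149028 ] [ 6.46018381 10.09985527] [ 5.34125089 -4.90641957 -0.32929649]
```

View pics/w17.png

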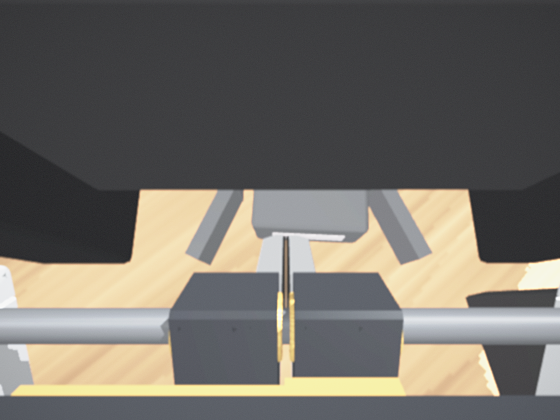

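Run:
```python
from h import *
s=load('w17'); s['range_z']=cv2.medianBlur(s['range_z'],3); P=cloud(s)*1000; Z=P[...,2]; q2=w2p(P[...,:2])
m=(Z>33)&(Z<42)&(q2[...,0]>0)&(q2[...,0]<40)&(abs(q2[...,1])<45); m[236:]=0
q=q2[m]; print(len(q))
for y in range(-33,34,6):
    g=q[abs(q[:,1]-y)<2]
    if len(g)>3: print(y,len(g),np.percentile(g[:,0],[1,99]).round(1))
print(np.percentile(q[:,1],[.5,99.5]))
for x in range(16,32,5):
    g=q[abs(q[:,0]-x)<2]
    if len(g)>3: print('x',x,np.percentile(g[:,1],[1,99]).round(1))
```

```text
4825
-33 51 [14.7 35.2]
-27 340 [12.2 34.7]
-21 332 [12.6 34.9]
-15 324 [12.8 34.7]
-9 322 [13.2 34.8]
-3 316 [13.4 34.8]
3 322 [13.7 34.7]
9 287 [13.9 34.9]
15 321 [14.3 34.8]
21 286 [14.4 34.8]
27 292 [14.9 35. ]
[-31.50661416  29.38711255]
x 16 [-30.6  28.8]
x 21 [-30.8  29. ]
x 26 [-31.3  29. ]
x 31 [-31.   28.7]
```

The box is against the stop, with the force rising to 7 N, but it shows about 3° of yaw. I'll back off, open the fingers a little and push with both to square it.

>>> play_rows([
  {"x": 0.0078, "y": -0.0063, "z": 0, "rx": 0, "ry": 0, "rz": 0, "hand": 0},
  {"x": 0.0013, "y": 0.0016, "z": 0, "rx": 0, "ry": 0, "rz": 0, "hand": 0.04},
  {"x": 0, "y": 0, "z": 0, "rx": 0, "ry": 0, "rz": 0, "hand": 0.04},
  {"x": 0, "y": 0, "z": 0, "rx": 0, "ry": 0, "rz": 0, "hand": 0.04},
  {"x": -0.0039, "y": 0.0032, "z": 0, "rx": 0, "ry": 0, "rz": 0, "hand": 0.04},
  {"x": -0.0023, "y": 0.0019, "z": 0, "rx": 0, "ry": 0, "rz": 0, "hand": 0.04},
  {"x": 0, "y": 0, "z": 0, "rx": 0, "ry": 0, "rz": 0, "hand": 0.04},
])

```text
time: 22.35
tool_pos: [0.5343, 0.1653, 0.015]
ee_rot: [-1.047, -0.002, 0.886]
wrist_force: [3.6, -1.6, -0.9]
width: 0.0399
```

Run:
```python
from h import *
o=robot.get_obs(); print(o['tool_pos'],w2p(o['tool_pos'][:2]*1000),dt(np.radians(30)),o['wrist_force'],o['width'])
save('wrist','w18')
```

```text
[0.53433723 0.16534385 0.01502504] [5.7263522  8.05590096] [-0.00151014  0.00161026  0.00018032] [ 3.6499822  -1.59884241 -0.90389766] 0.0398848413317398
```

View pics/w18.png

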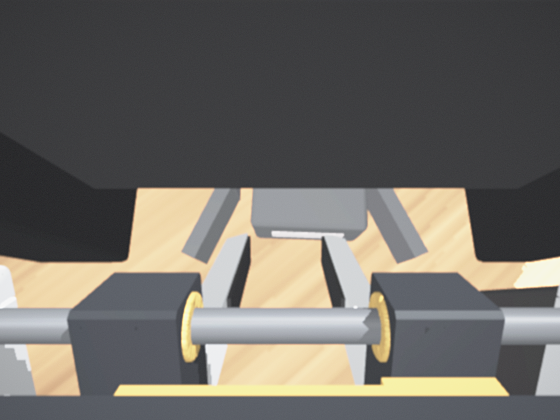

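Contact has started on the protruding -y side. I'll push a little further in small steps.

>>> play_rows([
  {"x": -0.0012, "y": 0.001, "z": 0, "rx": 0, "ry": 0, "rz": 0, "hand": 0.04},
  {"x": 0, "y": 0, "z": 0, "rx": 0, "ry": 0, "rz": 0, "hand": 0.04},
])

```text
time: 22.65
tool_pos: [0.5342, 0.1659, 0.015]
ee_rot: [-1.049, -0.003, 0.885]
wrist_force: [6.4, -3.4, -1.0]
width: 0.0401
```

>>> play_rows([
  {"x": -0.0012, "y": 0.001, "z": 0, "rx": 0, "ry": 0, "rz": 0, "hand": 0.04},
  {"x": 0, "y": 0, "z": 0, "rx": 0, "ry": 0, "rz": 0, "hand": 0.04},
])

```text
time: 22.9
tool_pos: [0.5342, 0.1664, 0.015]
ee_rot: [-1.052, -0.004, 0.884]
wrist_force: [7.7, -4.5, -1.8]
width: 0.0401
```

```bash
cat > edge.py <<'E'
from h import *
import sys
f=sys.argv[1]; s=save('wrist',f); s['range_z']=cv2.medianBlur(s['range_z'],3); P=cloud(s)*1000; Z=P[...,2]; q2=w2p(P[...,:2])
m=(Z>33)&(Z<42)&(q2[...,0]>0)&(q2[...,0]<40)&(abs(q2[...,1])<45); m[236:]=0
q=q2[m]
for y in range(-33,34,6):
    g=q[abs(q[:,1]-y)<2]
    if len(g)>3: print(y,len(g),np.percentile(g[:,0],[1,99]).round(1))
o=robot.get_obs(); print(w2p(o['tool_pos'][:2]*1000),o['wrist_force'])
E
python3 edge.py w19
```

```text
-33 209 [13.4 34.7]
-27 318 [13.  34.4]
-21 313 [13.4 34.3]
-15 307 [13.4 34.4]
-9 310 [13.7 34.2]
-3 312 [13.9 34.3]
3 293 [14.  34.3]
9 316 [14.1 34.3]
15 283 [14.5 34.3]
21 296 [14.6 34.4]
27 156 [15.3 34.9]
[6.4841757  7.29578499] [ 6.94729275 -3.47021421 -1.55320742]
```

View pics/w19.png

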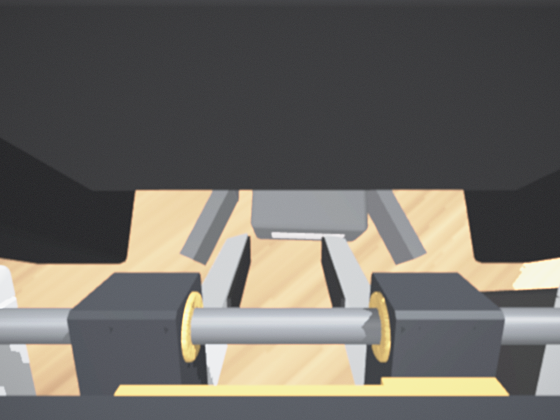

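>>> play_rows([
  {"x": -0.0016, "y": 0.0013, "z": 0, "rx": 0, "ry": 0, "rz": 0, "hand": 0.04},
  {"x": -0.0008, "y": 0.0006, "z": 0, "rx": 0, "ry": 0, "rz": 0, "hand": 0.04},
  {"x": 0, "y": 0, "z": 0, "rx": 0, "ry": 0, "rz": 0, "hand": 0.04},
])

```text
time: 23.32
tool_pos: [0.5343, 0.1674, 0.0152]
ee_rot: [-1.058, -0.006, 0.883]
wrist_force: [11.3, -6.0, -0.7]
width: 0.04
```

```bash
python3 edge.py w20
```

```text
-33 250 [13.6 34.4]
-27 313 [13.4 34.3]
-21 315 [13.5 34.4]
-15 311 [13.8 34.3]
-9 301 [14.1 34.4]
-3 298 [14.  34.4]
3 320 [14.1 34.4]
9 274 [14.5 34.5]
15 312 [14.6 34.4]
21 292 [14.6 34.5]
27 98 [15.6 35. ]
[6.99602378 6.48296104] [11.72624957 -5.44963189 -1.23868481]
```

The box is seated: 12 N along the slot and no further motion, with about 1.4° of measured yaw left. Retreating straight back, then up.

>>> play_rows([
  {"x": 0.006, "y": -0.006, "z": 0, "rx": 0, "ry": 0, "rz": 0, "hand": 0.04},
  {"x": 0.012, "y": -0.01, "z": 0, "rx": 0, "ry": 0, "rz": 0, "hand": 0.04},
  {"x": 0.016, "y": -0.013, "z": 0, "rx": 0, "ry": 0, "rz": 0, "hand": 0.04},
  {"x": 0.02, "y": -0.016, "z": 0.005, "rx": 0, "ry": 0, "rz": 0, "hand": 0.04},
  {"x": 0.02, "y": -0.016, "z": 0.03, "rx": 0, "ry": 0, "rz": 0, "hand": 0.04},
  {"x": 0, "y": -0.01, "z": 0.04, "rx": 0, "ry": 0, "rz": 0, "hand": 0.04},
  {"x": 0, "y": -0.02, "z": 0.04, "rx": 0, "ry": 0, "rz": 0, "hand": 0.04},
  {"x": 0, "y": -0.02, "z": 0.04, "rx": 0, "ry": 0, "rz": 0, "hand": 0.04},
])

```text
time: 24.38
tool_pos: [0.6022, 0.0581, 0.1706]
ee_rot: [-1.042, -0.0, 0.888]
wrist_force: [0.4, -0.5, -0.2]
width: 0.0399
```

>>> play_rows([
  {"x": -0.02, "y": -0.04, "z": 0.04, "rx": 0, "ry": 0, "rz": 0, "hand": 0.04},
  {"x": -0.02, "y": -0.04, "z": 0.03, "rx": 0, "ry": 0, "rz": 0, "hand": 0.04},
  {"x": -0.02, "y": -0.04, "z": 0, "rx": -0.08, "ry": -0.1, "rz": 0, "hand": 0.04},
  {"x": -0.02, "y": -0.04, "z": 0, "rx": -0.08, "ry": -0.1, "rz": 0, "hand": 0.04},
  {"x": -0.02, "y": -0.04, "z": 0, "rx": -0.08, "ry": -0.1, "rz": 0, "hand": 0.04},
  {"x": -0.02, "y": -0.04, "z": 0, "rx": -0.08, "ry": -0.1, "rz": 0, "hand": 0.04},
  {"x": -0.02, "y": -0.04, "z": 0, "rx": 0, "ry": 0, "rz": 0, "hand": 0.04},
  {"x": 0, "y": 0, "z": 0, "rx": 0, "ry": 0, "rz": 0, "hand": 0.04},
])

```text
time: 25.38
tool_pos: [0.461, -0.2229, 0.2398]
ee_rot: [-1.555, -0.005, 0.885]
wrist_force: [-0.4, 0.4, -0.5]
width: 0.04
```

Run:
```python
from h import *
o=robot.get_obs(); print(o['tool_pos'],o['wrist_force'],o['time'])
save('top','t21');save('side','s21')
s=load('t21'); s['range_z']=cv2.medianBlur(s['range_z'],3); P=cloud(s)*1000; Z=P[...,2]; q2=w2p(P[...,:2])
m=(Z>30)&(Z<45)&(q2[...,0]>0)&(q2[...,0]<34)&(abs(q2[...,1])<38); v,u=np.nonzero(m); q=q2[m]
print(len(q)); [print(y,np.sort(q[abs(q[:,1]-y)<4][:,0]).round(1)[:3]) for y in range(-30,31,10)]
m=(Z>20)&(Z<140)&(q2[...,0]<-20)&(q2[...,0]>-200)&(q2[...,1]<-75)&(q2[...,1]>-135); q=q2[m]; c=np.polyfit(q[:,0],q[:,1],1); print('door past square deg',np.degrees(np.arctan(c[0])),len(q))
def rect(n,b,lo,hi):
    sub=np.zeros(Z.shape,bool); sub[b[0]:b[1],b[2]:b[3]]=1
    m=((Z>lo)&(Z<hi)&sub).astype(np.uint8); k,l,st,_=cv2.connectedComponentsWithStats(m); i=1+st[1:,4].argmax()
    q=P[l==i]; r=cv2.minAreaRect(q[:,:2].astype(np.float32)); print(n,len(q),np.round(r[0]),np.round(r[1]),r[2])
rect('carton',(155,205,355,400),50,90)
rect('tape',(140,180,310,355),15,35)
rect('bottle',(205,245,355,400),30,140)
rect('red',(130,180,235,305),27,45)
rect('sd',(250,310,325,390),8,50)
```

```text
[ 0.46095554 -0.22293673  0.23977365] [-0.38062315  0.44979077 -0.48791223] 25.375
77
-30 [15.  15.3 17. ]
-20 [13.7 15.7 16. ]
-10 [14.3 14.6 16.3]
0 [14.9 15.2 17. ]
10 [15.6 15.8 17.8]
20 [16.4 18.4 18.6]
30 [25.3]
door past square deg 12.240226390743336 858
carton 591 [ 563. -402.] [82. 61.] 5.283286094665527Traceback (most recent call last):
  File "<stdin>", line 13, in <module>
  File "<stdin>", line 10, in rect
ValueError: attempt to get argmax of an empty sequence
```

View pics/t21.png

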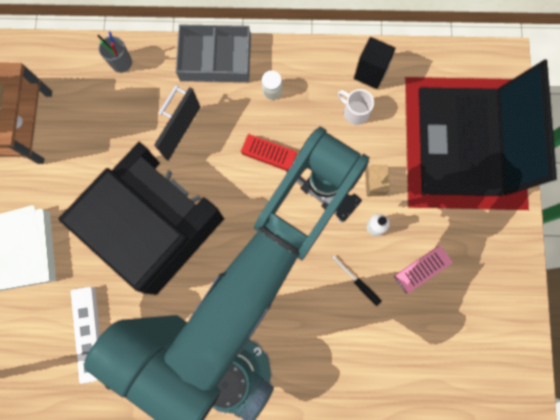

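View pics/s21.png

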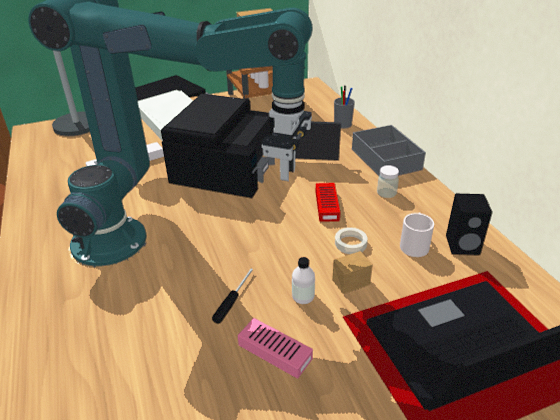

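The door is about 12° past square, the box rear sits about 15 mm inside the front, and every bystander is at its original pixel position. Handing in.

```bash
python3 -c "
from bench import workorder; print(workorder.close_job())"
```

```text
the job is handed in; nothing more can be done
None
```

The door is open and the maintenance box is fitted and against its stop. I handed the job in at about 25 s.

- **Door:** I hooked it behind its bar handle and swung it open to about 1.78 rad (12° past square). The last top view still showed it there.
- **Box:** I carried the grey box to the bay mouth and set it on the desk with its nose just inside the flare. I then pushed it home along the desk between the rails with a tilted gripper. At the end it took 12 N along the slot without moving further. Its rear end measures about 14–16 mm inside the front, against the 15 mm expected.
- **Hood and nearby things:** No unexplained force showed while the gripper was near the hood. In the last pictures, the bottle, tape, carton, red and pink look-alikes and screwdriver are all where they started. The numeric re-check covered only the carton, because the arm hid the tape and the script stopped there.

Two checks disagreed:
- **Bay position:** The bay sits about 8 mm to one side of the printer body's middle. I found this from the rail depths before the insertion and corrected for it.
- **Box angle:** The box still sits slightly crooked between the rails, by 1.4° in the wrist view and about 2–3° in the rougher top view. A second push with both fingers reduced this but did not remove it.

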